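# Open the slide chamber and load the slide carrier

### The job

Push in the blue sloping door of the white slide chamber (the black pad shows where) until its catch lets go and the door swings up by itself. Then take the drilled slide carrier by its orange grip from its sloping rest and lower it, without dropping it, over the four posts in the chamber until it lies flat on their shoulders. Leave it there with the door standing open, and do not shift the timer, the dish or the bottle.

Things in the scene. Friction and masses are not known exactly. Their poses are not given: they have to be found in the camera images.
- chamber: white wedge-shaped cabinet, fixed, 210 mm wide (y), 207 deep (x); origin: underside centre; x points from its low front (facing the robot's right) to its high back. Side walls 8 mm thick, 75 mm high in front, 190 at the back; front wall 40 mm high. With the door up it is open above; inside are four posts and, over 40 mm in front of posts_center, a small brass catch up to 70 mm above the bench
- door (a joint): angle (rad) of the blue door, 252 mm long from hinge to front edge, 187 wide, 10 thick. 0: shut, latched, sloping 30 degrees (low edge in front); -0.044: pushed in to the stop; 2.18: fully up, upright at the back. Pushed in about 7 mm at the pad (-0.03) with some 6 N, the catch lets go; as the push is withdrawn a damped spring swings it up in about 3 s (2 N at its edge). It does not latch again
- push_pad (a point): centre of the black ribbed pad, 34 x 76 mm, on the outside of the door near its front edge, 224 mm from the hinge; the point moves with the door, 1 mm under the pad's surface; its z axis is the outward normal of the door, x points along the door to the hinge
- door_hinge (a point): point on the door's hinge line, at the middle of the chamber's width, 185 mm above the bench; axes as the chamber's
- posts_center (a point): middle of the four posts at the height of their shoulders (48 mm above the bench); axes as the chamber's. Posts at x +-33, y +-58 mm: shoulders 20 mm in diameter, on them pins of 8 mm diameter, 22 mm high, tapered over the last 6 mm. It lies 100 mm in front of the hinge line
- carrier_grip (a point): in the slide carrier's orange grip, 32 mm above the underside of its plate. Plate 90 (x) x 140 (y) x 6 mm, 0.2 kg, 12 mm holes at x +-33, y +-58 mm, two glass slides on top; in its middle an upright grip bar 14 mm thick (x), 64 long (y), rising 42 above the plate. z: the plate's upward normal. May be loaded either way round. Starts on the rest, tilted 35 degrees, low edge to the robot's left
- rest: grey sloping rest, fixed, 150 mm wide, about 110 mm deep; origin at the centre of its underside, x towards its high side (roughly the robot's right) (roughly the robot's right) (roughly the robot's right) (roughly the robot's right). The carrier lies on its 35 degree slope against a lip at the low edge that rises 12 mm above the slope; the middle of the carrier's underside is 75 mm above the bench
- timer: white bench timer 52 x 72 x 34 mm, loose, origin under its centre; not to be moved
- petri: flat round dish with pink filling, 90 mm across, 14 mm high, loose, origin under its centre; not to be moved
- bottle: white bottle with a red cap standing near the bench's right edge, 60 mm across, 135 mm high, loose, origin under its centre; not to be moved

How it is judged:
On the way, in this order (a step that is already met when the one before it is completed fails the run):
1. the door is pushed in (value of joint door below -0.018 rad).
2. the catch has let go and the door stands open (value of joint door above 1.9 rad), for 0.2 s.
At the end, for the whole second after the job is handed in: The door stands open (over 1.9 rad); the carrier lies at rest on the four shoulders with all four posts through its holes: its middle within 6 mm of the middle of the posts, its height within 3 mm of fully down, level within 0.04 rad, its long side along the chamber's width (value of joint door above 1.9 rad and horizontal distance between carrier_grip and posts_center below 0.006 m and z of carrier_grip in the frame of posts_center between 0.029 and 0.0345 m and angle between carrier_grip's own z axis and vertical below 0.04 rad and angle between the x axis of carrier_grip and the x axis of posts_center, either way round below 0.1 rad and linear speed of carrier below 0.02 m/s); the robot touches nothing.
It fails at once if the carrier is dropped onto the posts (falls faster than 0.45 m/s close above them) (horizontal distance between carrier_grip and posts_center below 0.04 m and z of carrier_grip in the frame of posts_center below 0.075 m and linear speed of carrier above 0.45 m/s).
It fails at once if the timer, the dish or the bottle is shifted by more than 30 mm (distance of any of timer, petri, bottle from where it was at the start of the episode above 0.03 m).
It also fails if it takes over 45 s, if anything falls off the work surface, if the arm or the gripper's body presses on something with over 40 N, if the wrist force passes 120 N, or if a joint passes its speed limit or range.

### The arm

A 6-joint arm with a two-finger parallel gripper is mounted at the origin on the work surface; the furniture and walls round the work are solid. World frame = base frame: x ahead of the robot, y to its left, z up, the work surface at z = 0. Lengths are in m, angles in rad, forces in N, time in s.
With the tool pointing down it reaches from about 0.375 to 0.9 m from the base axis. Payload 3.1 kg.
Tool frame: the origin (TCP) lies on the centre line of the jaws, within the pads' length; the fingertips stand 25 mm ahead of it and the grasp point (between the pads) lies 6 mm ahead of it (robot.nose_length is the y of the fingertips in the tool frame, in m); y points along the fingers, z is the direction in which the jaws open and shut, and the axes are right-handed (so a half turn about y gives the same grasp; the last joint's range is limited). The gripper opens to 87 mm and grips with 3 to 60 N. Pads are 19 mm wide; open, the fingers measure 117 mm over their backs; the gripper's body (75 mm by 190 mm) begins 51 mm behind the grasp point.
Start: joints at [-0.178, 0.527, 1.433, -0, 1.181, -0.178], TCP at [0.625, 0, 0.248] pointing down, gripper open.
Joint ranges: [-3.08, 3.08], [-0.75, 2.2], [0.22, 2.44], [-1.43, 4.57], [0, 2.65], [-2.85, 2.85]. Speed limits (rad/s): [2.79, 2.79, 3.14, 3.14, 3.14, 3.14].

### API

Orientations are given as a unit quaternion [x, y, z, w].
In Python, from rig import robot, eyes, ticket gives the robot as it stands.
- The arm moves only by the tool play_rows, never from a script. Its argument "series" is a list of rows, each a list of 7 numbers: the opening, from 0 (shut) to 1 (fully open), then the shift along the tool's x, y, z scaled (see below), then the turn, a rotation vector about the tool's x, y, z scaled (see below). In form: [[claw, dx, dy, dz, ax, ay, az], ...]. A call has 1 to 12 rows; each row shifts and turns the commanded pose from where the row before left it, along the tool's axes as they then stand; what a row does not reach is not made up. The controller multiplies each number of a shift by 100 mm and each number of a turn by 180 degrees. A row lasts 1/12 s, in which the tool goes at most 41.7 mm and 7.16 degrees, less where a joint would pass 70% of its speed; a pose out of reach is approached as far as the arm can. A call with a number of a shift or a turn outside -1 to 1 is refused whole. A call with a gripper value outside its range is refused whole. The fingers move at their own pace and stop on an object; "grip_force" is the grip in N (left out, the last holds). Time passes only in rows, so rows that do not move let the fingers close. It gives the time, the measured TCP pose, the force and the opening at its end, in the units of the state.
- robot.get_obs(): the state, without advancing time (a new reading comes with each control period).
- eyes.camera(name): name is "scene" or "top" or "wrist"; returns the picture (480x640x3 uint8, red, green, blue); there is no depth.
- eyes.camera_params(name): a dict with "K" (3x3 intrinsics, pixels), "D" ([k1, k2, p1, p2, k3] as OpenCV has them; the pictures are not rectified), "rvec" (rotation vector, rad) and "tvec" (3), from world to camera coordinates, as OpenCV has them. Camera axes: x right, y down, z forward; pixel columns grow to the right and rows downward; lengths in m; the calibration is good to about 2 mm. A picture is of the moment at which its call begins: read the wrist's pose just before it. camera_params takes no time and is no camera call; for the wrist camera it gives the pose at the moment of the call.
- ticket.hand_in(): hands the job in, once; it reports no verdict.
The state is a dict: "time": time; "q": joint angles; "joint_velocities": joint speeds; "joint_torque": joint torques, N m; "position": TCP position; "tool_rot": TCP orientation; "ft_force": force on the tool from outside, world axes, zero at the start; "moment": the same for the moment, N m; "grip_width": finger opening in m.
Only numpy, scipy, OpenCV 4.12 (cv2) and the standard library are available. Lean on these libraries where they do the work, as an engineer would, in place of code of your own. Each camera call takes 0.05 s, during which the arm holds its last target.

## Working session

There is one attempt and no reset: what is moved stays moved. The work goes in short steps, Python scripts to look and compute and a tool call to move; the robot and the scene stay as the last step left them, time stands still between calls to the robot, and variables do not carry over. Pictures are saved under pics/ and viewed, and the job is handed in when it is done.

Besides the shell and the picture viewer there is one more tool, called after "Call:" as a command line: name --pt "numbers of a row" for each row, then --argument value for the rest. play_rows: Moves the arm, as the interface text tells. Its arguments: {"type":"object","properties":{"series":{"type":"array","items":{"type":"array","items":{"type":"number"}}},"grip_force":{"type":"number"}},"required":["series"]}

```bash
mkdir -p pics; ls
python3 - <<'E'
from rig import robot, eyes, ticket
import cv2,numpy as np
o=robot.get_obs(); print(o)
for n in ["scene","top"]:
    im=eyes.camera(n); cv2.imwrite(f"pics/{n}0.png",im[:,:,::-1]); print(n,eyes.camera_params(n))
E
```

```text
pics
{'time': 0.0, 'q': array([-1.78539789e-01,  5.28478668e-01,  1.43390065e+00, -3.15175697e-05,
        1.18138126e+00, -1.78459367e-01]), 'joint_velocities': array([-0.00088809,  0.00080941, -0.00012711, -0.00186269, -0.00126765,
        0.00126345]), 'joint_torque': array([-5.45745443e-04, -4.40045428e+01, -1.76593530e+01,  6.32597599e-02,
        5.83207863e-02, -1.53719384e-04]), 'position': array([6.24322848e-01, 1.18485749e-04, 2.46564416e-01]), 'tool_rot': array([-0.5004282 ,  0.50064053, -0.49939309,  0.499537  ]), 'ft_force': array([-0.55057815, -0.18051255,  0.05966968]), 'moment': array([-0.02024819, -0.03940325,  0.0302936 ]), 'grip_width': 0.08692179178346113}
scene {'K': array([[450.18371196,   0.        , 320.5117462 ],
       [  0.        , 450.18371196, 236.61569397],
       [  0.        ,   0.        ,   1.        ]]), 'D': array([0.01107366, 0.        , 0.        , 0.        , 0.        ]), 'rvec': array([ 2.28536874,  1.23104574, -0.38695152]), 'tvec': array([-0.32455648, -0.27928674,  1.39349118])}
top {'K': array([[546.02712248,   0.        , 327.56168945],
       [  0.        , 546.02712248, 234.32910289],
       [  0.        ,   0.        ,   1.        ]]), 'D': array([-0.14214349,  0.        ,  0.        ,  0.        ,  0.        ]), 'rvec': array([ 2.1636925 , -2.13430165,  0.15095006]), 'tvec': array([0.04023358, 0.55068205, 1.25596655])}
```

View pics/scene0.png

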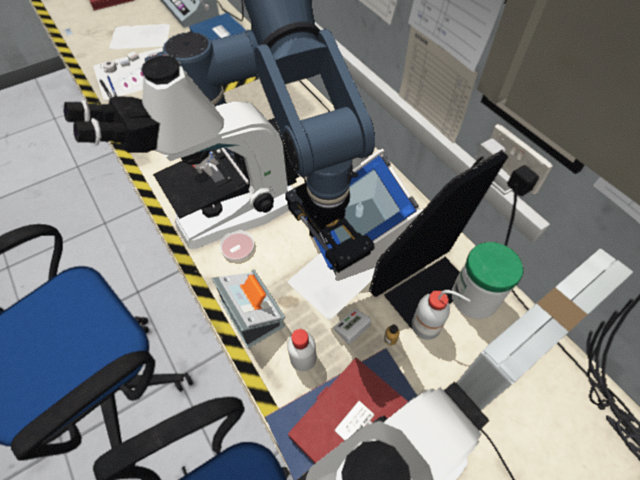

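View pics/top0.png

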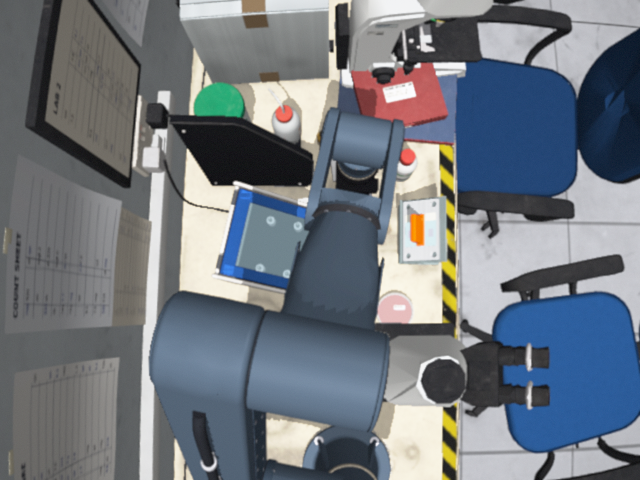

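The scene view shows the rest with the orange grip at about (252,290), the dish at (237,247), the timer at (352,325) and the right-hand bottle at (302,345). The top view shows the chamber (blue/grey door with the posts visible) at about (265,240), partly hidden by the arm. The rest is at (420,230) and the dish at (395,308).

```bash
cat > h.py <<'E'
from rig import robot, eyes, ticket
import cv2,numpy as np
from scipy.spatial.transform import Rotation as R
from scipy.optimize import least_squares
def cam(n):
    p=eyes.camera_params(n); return p['K'],p['D'],R.from_rotvec(p['rvec']).as_matrix(),np.array(p['tvec'])
def ray(P,uv):
    K,D,Rm,t=P
    u=cv2.undistortPoints(np.array([[uv]],float),K,D)[0,0]
    return -Rm.T@t, Rm.T@np.array([u[0],u[1],1.])
def atz(P,uv,z):
    c,d=ray(P,uv); return c+d*(z-c[2])/d[2]
def proj(P,X):
    K,D,Rm,t=P
    return cv2.projectPoints(np.atleast_2d(np.array(X,float)),cv2.Rodrigues(Rm)[0],t,K,D)[0][:,0]
def tri(obs):
    A=np.zeros((3,3));b=np.zeros(3)
    for P,uv in obs:
        c,d=ray(P,uv);d=d/np.linalg.norm(d);M=np.eye(3)-np.outer(d,d);A+=M;b+=M@c
    return np.linalg.solve(A,b)
def crop(src,x0,y0,x1,y1,s,out):
    im=cv2.imread(src)[y0:y1,x0:x1]; cv2.imwrite(out,cv2.resize(im,None,fx=s,fy=s,interpolation=cv2.INTER_CUBIC))
def snap(n,out):
    P=cam(n); im=eyes.camera(n); cv2.imwrite(out,im[:,:,::-1]); return P
E
python3 - <<'E'
from h import *
S,T=cam('scene'),cam('top'); np.set_printoptions(precision=4,suppress=True)
print('petri',atz(S,(237,247),.014),atz(T,(395,308),.014))
print('timer',atz(S,(352,325),.034))
print('bottle',atz(S,(299,338),.135),atz(T,(407,156),.135))
for q in [(400,197),(443,197),(445,263),(400,263)]: print(atz(T,q,.07))
for q in [(233,183),(217,279)]: print(atz(T,q,.19))
snap('wrist','pics/w0.png')
crop('pics/top0.png',200,160,460,340,3,'pics/t0c.png')
crop('pics/scene0.png',200,140,420,380,2.5,'pics/s0c.png')
E
```

```text
petri [ 0.3767 -0.1178  0.014 ] [ 0.3785 -0.1153  0.014 ]
timer [0.7231 0.0001 0.034 ]
bottle [ 0.7193 -0.1335  0.135 ] [ 0.7171 -0.1287  0.135 ]
[ 0.6363 -0.1208  0.07  ]
[ 0.6381 -0.2226  0.07  ]
[ 0.4824 -0.2247  0.07  ]
[ 0.4813 -0.12    0.07  ]
[0.6364 0.2506 0.19  ]
[0.4317 0.2764 0.19  ]
```

View pics/t0c.png

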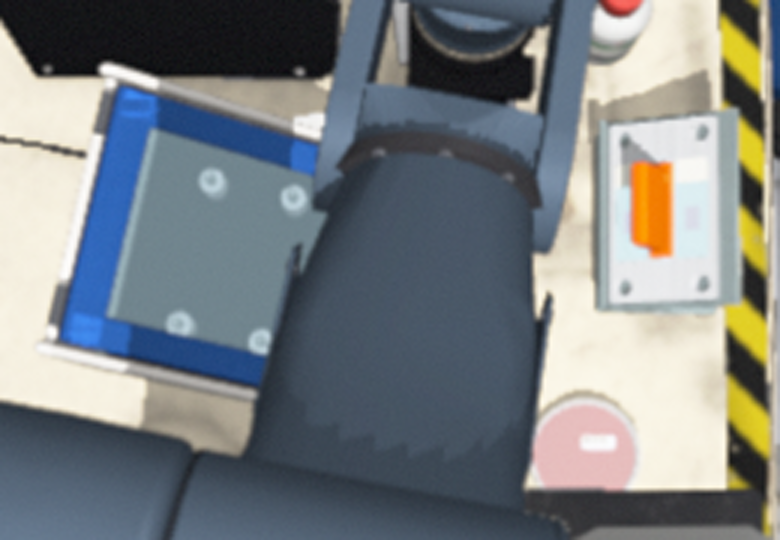

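View pics/s0c.png

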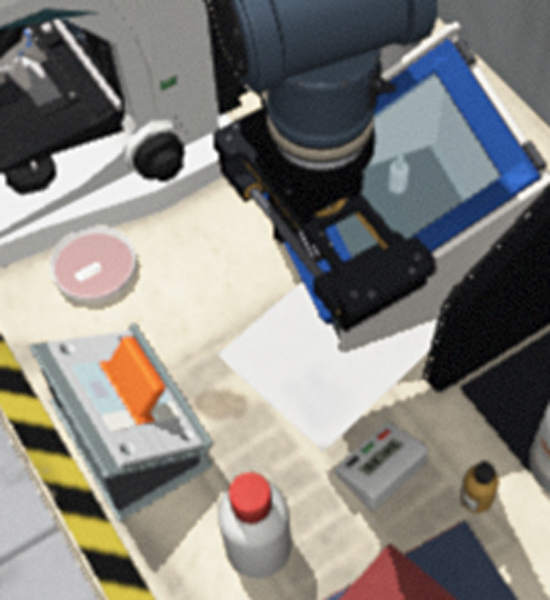

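View pics/w0.png

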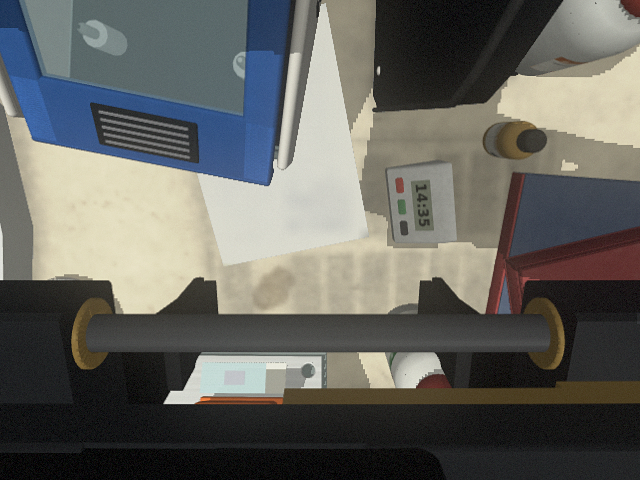

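The wrist view shows the black ribbed pad with corners (92,103), (199,118), (197,162) and (100,147), centre about (146,132). Next I fit the chamber pose from the pad corners and the four post tops.

Run:
```python
from h import *
np.set_printoptions(precision=4,suppress=True)
W,T=cam('wrist'),cam('top')
c30,s30=np.cos(np.pi/6),.5
obs=[]
for q in [(271,220.3),(297.7,225.7),(260,267.3),(287.7,273.3)]: print(atz(T,q,.065))
# hinge frame: chamber x to back, y
def pts(p):
    x,y,yaw,n=p
    L=[]
    for sx,sy in [(1,1),(1,-1),(-1,-1),(-1,1)]:
        d=224-sx*17
        L.append([-(d*c30)-n*1000*s30, sy*38, -d*s30+n*1000*c30])
    A=np.array(L)/1000
    B=np.array([[-.1+sx*.033,sy*.058,-.12] for sx,sy in [(1,-1),(-1,-1),(1,1),(-1,1)]])
    Rz=R.from_euler('z',yaw).as_matrix()
    o=np.array([x,y,.185])
    return A@Rz.T+o,B@Rz.T+o
wp=np.array([(92,103),(199,118),(197,162),(100,147)],float)
tp=np.array([(271,220.3),(297.7,225.7),(260,267.3),(287.7,273.3)])
best=None
for wo in [[0,1,2,3]]:
  def f(p):
    A,B=pts(p); return np.r_[(proj(W,A)-wp[wo]).ravel()*.5,(proj(T,B)-tp).ravel()]
  r=least_squares(f,[.53,.25,np.pi/2-.0,0.005]); print(r.x,r.cost,f(r.x).round(1))
  A,B=pts(r.x); print('pad',A.mean(0)); print('postc',B.mean(0)); print('hinge',r.x[:2])
```

```text
[0.5776 0.1802 0.065 ]
[0.5657 0.1175 0.065 ]
[0.4674 0.2026 0.065 ]
[0.4545 0.1383 0.065 ]
[ 0.5341  0.2591  1.381  -0.0027] 8.517443232884432 [-0.  -0.1 -0.8  2.6  1.2  0.1  1.  -1.7 -0.9 -0.4  0.  -0.1 -0.7  1.2
 -0.5  1.1]
pad [0.4978 0.0699 0.0706]
postc [0.5152 0.1609 0.065 ]
hinge [0.5341 0.2591]
```

```bash
cat >> h.py <<'E'
def plan(p1,R1,n=None,start=None):
    o=robot.get_obs(); p0=np.array(o['position']); R0=R.from_quat(o['tool_rot'])
    if start: p0,R0=start
    rv=(R0.inv()*R1).as_rotvec(); d=R0.inv().apply(np.array(p1)-p0)
    print('shift tool (units of 100mm)',(d*10).round(3),'turn units',(rv/np.pi).round(4),'rows shift',np.linalg.norm(d)/.0417,'rows turn',np.degrees(np.linalg.norm(rv))/7.16)
    d2=R1.inv().apply(np.array(p1)-p0); print('shift in final axes',(d2*10).round(3))
E
python3 - <<'E'
from h import *
np.set_printoptions(precision=4,suppress=True)
o=robot.get_obs(); R0=R.from_quat(o['tool_rot']); print(R0.as_matrix())
W=cam('wrist'); print('cam pos',-W[2].T@W[3])
n=np.array([-.094,-.491,.866]);n/=np.linalg.norm(n)
y0=R0.as_matrix()[:,1]; ax=np.cross(y0,-n); a=np.arcsin(np.linalg.norm(ax)); R1=R.from_rotvec(ax/np.linalg.norm(ax)*a)*R0
pre=np.array([.498,.070,.0715])+.075*n
plan(pre,R1); print(R1.as_matrix())
E
```

```text
[[ 0.     -0.0017  1.    ]
 [-1.      0.0003  0.    ]
 [-0.0003 -1.     -0.0017]]
cam pos [0.6252 0.0699 0.3829]
shift tool (units of 100mm) [-0.33   1.105 -1.333] turn units [0.0318 0.     0.1636] rows shift 4.228447912323725 rows turn 4.189484732434158
shift in final axes [ 0.222  0.992 -1.441]
[[ 0.0243  0.094   0.9953]
 [-0.8708  0.491  -0.0251]
 [-0.4911 -0.8661  0.0938]]
```

Call:
play_rows --pt "0 0 0 0 0.0064 0 0.0327" --pt "0 0 0 0 0.0064 0 0.0327" --pt "0 0 0 0 0.0064 0 0.0327" --pt "0 0 0 0 0.0064 0 0.0327" --pt "0 0 0 0 0.0064 0 0.0327" --pt "0 0.044 0.198 -0.288 0 0 0" --pt "0 0.044 0.198 -0.288 0 0 0" --pt "0 0.044 0.198 -0.288 0 0 0" --pt "0 0.044 0.198 -0.288 0 0 0" --pt "0 0.044 0.198 -0.288 0 0 0" --pt "0 0 0 0 0 0 0"

```text
time: 1.07
position: [0.4829, 0.0367, 0.1343]
tool_rot: [-0.333, 0.591, -0.376, 0.632]
ft_force: [-1.1, 0.9, -1.1]
grip_width: 0.0214
```

Run:
```python
from h import *
np.set_printoptions(precision=4,suppress=True)
o=robot.get_obs(); print(o['position'],o['ft_force'],R.from_quat(o['tool_rot']).as_matrix())
W=snap('wrist','pics/w1.png')
y=R.from_quat(o['tool_rot']).as_matrix()[:,1]
print('axis hits',proj(W,[o['position']+y*k for k in (.025,.075)]), proj(W,[[.498,.07,.0715]]))
```

```text
[0.4829 0.0367 0.1343] [-1.1314  0.898  -1.1137] [[ 0.0198  0.0816  0.9965]
 [-0.8677  0.4966 -0.0235]
 [-0.4967 -0.8641  0.0807]]
axis hits [[316.4997 300.0401]
 [316.6579 263.7652]] [[333.5259 270.0583]]
```

View pics/w1.png

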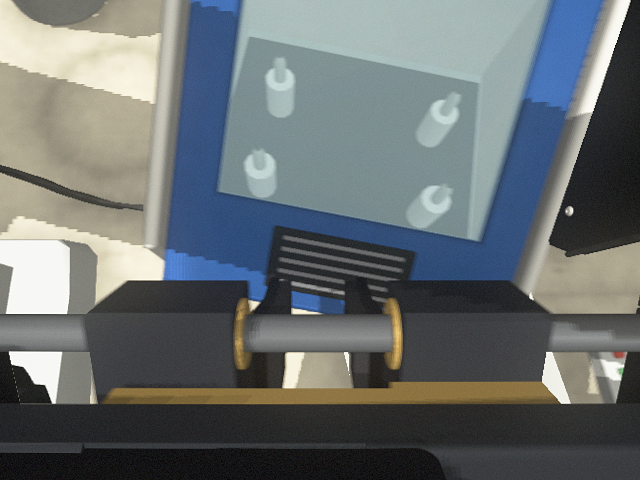

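The wrist view shows the pad centre at about (341,264), with the tool axis about 10 mm to its left. I shift right and approach.

Call:
play_rows --pt "0 0 0.1 0.05 0 0 0" --pt "0 0 0.1 0.05 0 0 0" --pt "0 0 0.1 0 0 0 0" --pt "0 0 0.05 0 0 0 0" --pt "0 0 0.05 0 0 0 0" --pt "0 0 0.03 0 0 0 0"

```text
time: 1.62
position: [0.506, 0.0545, 0.1003]
tool_rot: [-0.331, 0.585, -0.381, 0.635]
ft_force: [-0.6, -1.7, 2.9]
grip_width: 0.0002
```

Run:
```python
from h import *
np.set_printoptions(precision=4,suppress=True)
o=robot.get_obs(); y=R.from_quat(o['tool_rot']).as_matrix()[:,1]
print(o['position'],o['position']+.025*y,o['ft_force']@y,o['grip_width'])
```

```text
[0.506  0.0545 0.1003] [0.5084 0.0667 0.0786] -3.3984884344321307 0.0001954679148965898
```

Call:
play_rows --pt "0 0 0.03 0 0 0 0" --pt "0 0 0.03 0 0 0 0" --pt "0 0 0.02 0 0 0 0"

```text
time: 1.87
position: [0.5066, 0.0577, 0.0944]
tool_rot: [-0.331, 0.585, -0.381, 0.635]
ft_force: [-1.0, -4.8, 7.2]
grip_width: -0.0001
```

Run:
```python
from h import *
np.set_printoptions(precision=4,suppress=True)
o=robot.get_obs(); y=R.from_quat(o['tool_rot']).as_matrix()[:,1]
print(o['position'],o['position']+.025*y,o['ft_force']@y,o['grip_width'])
```

```text
[0.5066 0.0577 0.0944] [0.5091 0.0699 0.0728] -8.707207503288714 -7.539913815074505e-05
```

Call:
play_rows --pt "0 0 0.02 0 0 0 0" --pt "0 0 0.02 0 0 0 0"

```text
time: 2.03
position: [0.507, 0.0595, 0.0913]
tool_rot: [-0.331, 0.585, -0.381, 0.635]
ft_force: [-5.1, -8.4, 16.3]
grip_width: 0.0003
```

Run:
```python
from h import *
np.set_printoptions(precision=4,suppress=True)
o=robot.get_obs(); y=R.from_quat(o['tool_rot']).as_matrix()[:,1]
print(o['position'],o['position']+.025*y,o['ft_force']@y,o['grip_width'])
```

```text
[0.507  0.0595 0.0913] [0.5094 0.0718 0.0696] -18.76948502947506 0.00034735602886090845
```

Call:
play_rows --pt "0 0 -0.2 0 0 0 0" --pt "0 0 -0.35 0 0 0 0" --pt "0 0.1 -0.35 0 0 0 0" --pt "0 0.2 -0.3 0 0 0 0" --pt "0.6 0.2 -0.3 0 0 0 -0.03" --pt "0.6 0 -0.2 0 0 0 -0.035" --pt "0.6 0 0 0 0 0 -0.035" --pt "0.6 0 0 0 0 0 -0.035" --pt "0.6 0 0 0 0 0 -0.03" --pt "0.6 0 0 0 0 0 0"

```text
time: 2.87
position: [0.491, -0.0629, 0.2147]
tool_rot: [0.471, -0.479, 0.53, -0.517]
ft_force: [-0.2, 0.7, -0.4]
grip_width: 0.0325
```

Run:
```python
from h import *
np.set_printoptions(precision=4,suppress=True)
o=robot.get_obs(); print(o['time'],o['position'],R.from_quat(o['tool_rot']).as_matrix(),o['q'])
snap('wrist','pics/w2.png');snap('top','pics/top2.png');snap('scene','pics/scene2.png')
a=[cv2.imread(f'pics/{n}2.png') for n in ('w','top','scene')]
crop('pics/top2.png',200,160,460,340,3,'pics/t2c.png')
```

```text
2.8667 [ 0.491  -0.0629  0.2147] [[-0.0216  0.0961  0.9951]
 [-0.9998 -0.0064 -0.0211]
 [ 0.0044 -0.9953  0.0962]] [-0.3703  0.3701  1.8531  0.0391  0.8266 -0.3741]
```

View pics/w2.png

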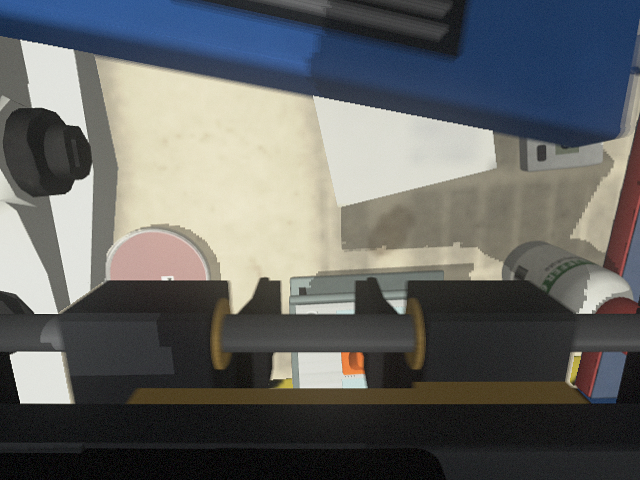

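View pics/top2.png

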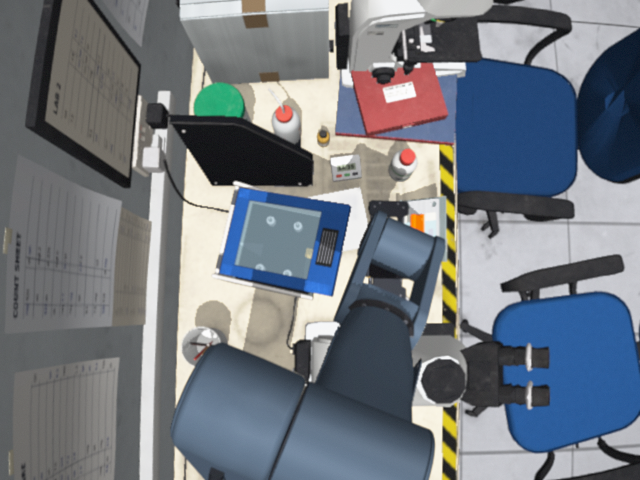

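View pics/scene2.png

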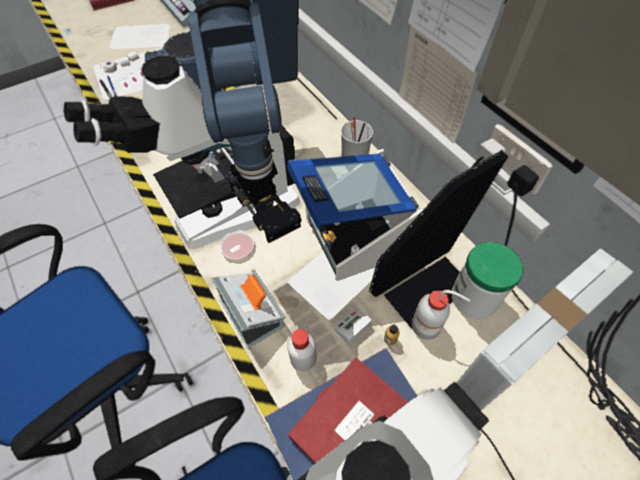

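The door is swinging up (the scene view shows it half open, with the catch and posts beneath). Now I locate the carrier.

Run:
```python
from h import *
np.set_printoptions(precision=4,suppress=True)
T=cam('top'); S=cam('scene')
g=atz(T,(417,229),.108); print(g, atz(S,(252,290),.108))
crop('pics/scene2.png',190,240,310,360,5,'pics/s2c.png')
a=np.radians(35);s,c=np.sin(a),np.cos(a)
R1=R.from_matrix(np.array([[1,0,0],[0,-s,c],[0,-c,-s]]))
n=np.array([0,s,c])
plan(g+.12*n+np.array([.05,0,0]),R1); print(g+.12*n+np.array([.05,0,0]))
R0=R.from_quat(robot.get_obs()['tool_rot'])
Rm=R.from_matrix(np.array([[1,0,0],[0,0,1],[0,-1,0]]))
print(((R0.inv()*Rm).as_rotvec()/np.pi),(Rm.inv()*R1).as_rotvec()/np.pi)
```

```text
[ 0.5552 -0.1537  0.108 ] [ 0.5581 -0.1573  0.108 ]
shift tool (units of 100mm) [0.168 0.186 1.125] turn units [-0.1741 -0.4996 -0.1313] rows shift 2.763650893973038 rows turn 13.704633379246316
shift in final axes [ 1.133  0.176 -0.117]
[ 0.6052 -0.0849  0.2063]
[-0.0235 -0.5075  0.0246] [-0.1944  0.      0.    ]
```

View pics/s2c.png

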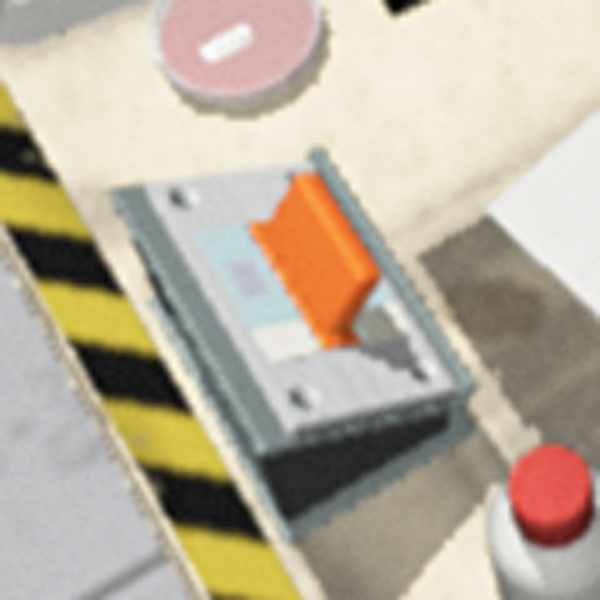

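Call:
play_rows --pt "0.8 0.042 0.0465 0.281 0 0 0" --pt "0.8 0.042 0.0465 0.281 0 0 0" --pt "0.8 0.042 0.0465 0.281 0 0 0" --pt "0.8 0.042 0.0465 0.281 0 0 0" --pt "0.8 0 0 0 -0.0109 -0.0312 -0.0082" --pt "0.8 0 0 0 -0.0109 -0.0312 -0.0082" --pt "0.8 0 0 0 -0.0109 -0.0312 -0.0082" --pt "0.8 0 0 0 -0.0109 -0.0312 -0.0082" --pt "0.8 0 0 0 -0.0109 -0.0312 -0.0082" --pt "0.8 0 0 0 -0.0109 -0.0312 -0.0082" --pt "0.8 0 0 0 -0.0109 -0.0312 -0.0082" --pt "0.8 0 0 0 -0.0109 -0.0312 -0.0082"

```text
time: 4.02
position: [0.6052, -0.0868, 0.2054]
tool_rot: [0.747, -0.265, 0.29, -0.537]
ft_force: [0.1, 0.7, -0.6]
grip_width: 0.0692
```

Call:
play_rows --pt "0.8 0 0 0 -0.0109 -0.0312 -0.0082" --pt "0.8 0 0 0 -0.0109 -0.0312 -0.0082" --pt "0.8 0 0 0 -0.0109 -0.0312 -0.0082" --pt "0.8 0 0 0 -0.0109 -0.0312 -0.0082" --pt "0.8 0 0 0 -0.0109 -0.0312 -0.0082" --pt "0.8 0 0 0 -0.0109 -0.0312 -0.0082" --pt "0.8 0 0 0 -0.0109 -0.0312 -0.0082" --pt "0.8 0 0 0 -0.0109 -0.0312 -0.0082" --pt "0.8 0 0 0 0 0 0" --pt "0.8 0 0 0 0 0 0"

```text
time: 4.85
position: [0.6045, -0.086, 0.2053]
tool_rot: [0.887, -0.003, 0.001, -0.462]
ft_force: [0.7, -0.6, -0.4]
grip_width: 0.0696
```

Run:
```python
from h import *
np.set_printoptions(precision=4,suppress=True)
o=robot.get_obs(); print(o['time'],o['position'],R.from_quat(o['tool_rot']).as_matrix(),o['q'])
W=snap('wrist','pics/w3.png');T=snap('top','pics/top3.png')
crop('pics/top3.png',180,160,460,370,2.8,'pics/t3c.png')
np.savez('w3.npz',*W)
```

```text
4.85 [ 0.6045 -0.086   0.2053] [[ 1.     -0.005   0.0038]
 [-0.006  -0.574   0.8189]
 [-0.0019 -0.8189 -0.574 ]] [-0.0597  0.6233  1.5529 -0.7176  1.0587 -1.2322]
```

View pics/w3.png

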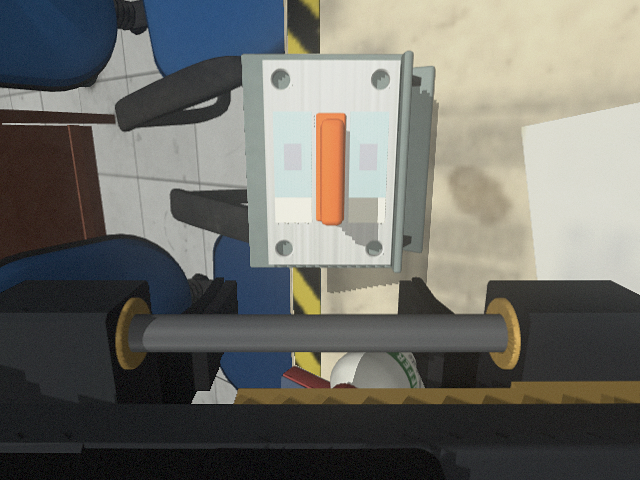

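View pics/t3c.png

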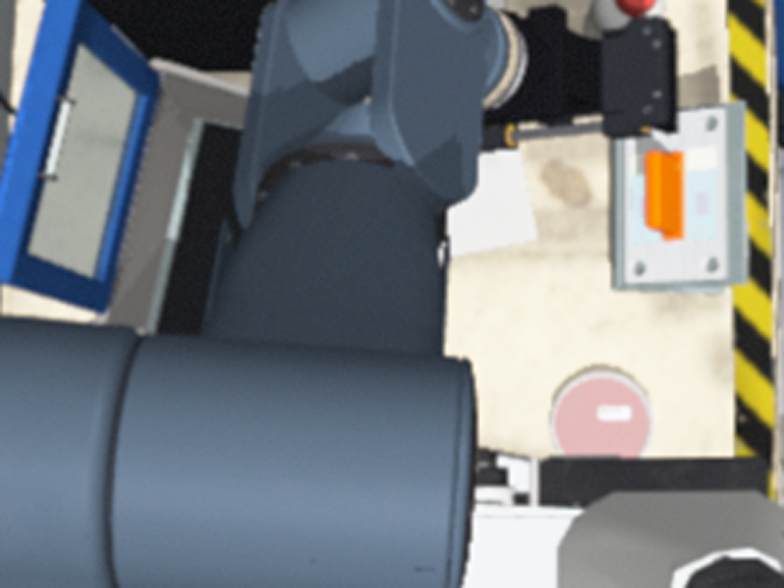

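```bash
python3 -c "
from h import *
crop('pics/w3.png',230,40,440,280,2.5,'pics/w3c.png')"
```

```text
(no output)
```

View pics/w3c.png

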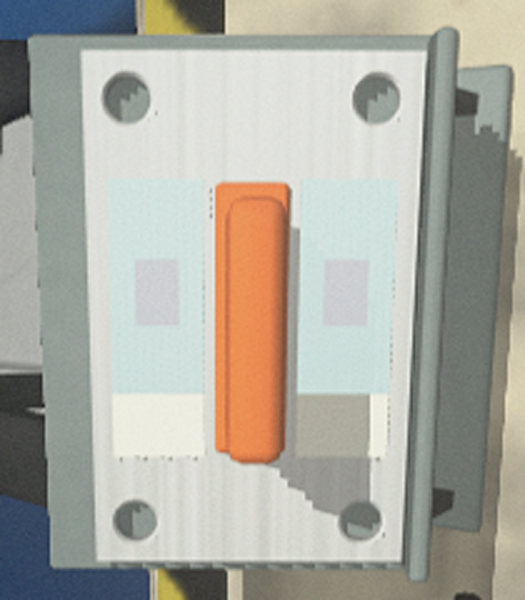

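Run:
```python
from h import *
np.set_printoptions(precision=4,suppress=True)
d=np.load('w3.npz'); W=[d[k] for k in d.files]
# carrier frame: x -> (choose) toward high side (image left), y
px=np.array([(280.8,78.8),(380.4,78.8),(284,248),(374.4,248),(262,60),(400.8,60),(268.8,264.8),(390.8,265.2)])
# use frame aligned w/ tool-ish: cx along world -y/up?  z up normal; x=high side; y = z x x
h,e=.033,.045; a,b=.058,.070
def tpl(z=.006):
    P=[]
    # image left = high side (+x); image top = robot side (world -x). y axis = z cross x: n=(0,.57,.82), x=(0,-.82,.57) -> y = (.57*.57+.82*.82,..)=(+1,0,0): away from robot
    for (hx,hy) in [(h,a),(e,b)]:
        P+= [(hx,-hy,z),(-hx,-hy,z),(hx,hy,z),(-hx,hy,z)]
    return np.array(P)
P=tpl()
def f(p,full=False):
    Rm=R.from_rotvec(p[3:]); return (proj(W,Rm.apply(P)+p[:3])-px).ravel()
s,c=np.sin(np.radians(35)),np.cos(np.radians(35))
R0=R.from_matrix(np.array([[0,1,0],[-c,0,s],[s,0,c]]))
r=least_squares(f,np.r_[.555,-.16,.075,R0.as_rotvec()])
M=R.from_rotvec(r.x[3:]).as_matrix(); print('free',r.x[:3],r.cost,'\n',M, 'tilt',np.degrees(np.arccos(M[2,2])))
print(f(r.x).round(1))
# constrained: z=.075, tilt35, yaw
def g(q):
    Rm=R.from_euler('z',q[2])*R0
    return (proj(W,Rm.apply(P)+np.array([q[0],q[1],.075]))-px).ravel()
r2=least_squares(g,[.555,-.16,0]); print('con',r2.x,r2.cost,g(r2.x).round(1))
Rc=R.from_euler('z',r2.x[2])*R0
o=np.array([*r2.x[:2],.075]); G=o+Rc.apply([0,0,.032]); print('grip',G, Rc.as_matrix())
np.savez('car.npz',o=o,R=Rc.as_matrix())
# grip top end check
print(proj(W,Rc.apply([[.007,-.032,.048],[-.007,.032,.048]])+o))
# target tool: y=-n, z = -carrier x(low side)
Mc=Rc.as_matrix(); R1=R.from_matrix(np.c_[np.cross(-Mc[:,2],-Mc[:,0]),-Mc[:,2],-Mc[:,0]])
plan(G+Mc[:,2]*.006,R1)
```

```text
free [ 0.5575 -0.1666  0.074 ] 1.8355021553110924 
 [[-0.0052  1.     -0.0066]
 [-0.8251 -0.0006  0.565 ]
 [ 0.565   0.0084  0.825 ]] tilt 34.40689985655646
[ 0.1  0.4  0.5  0.3  0.3  0.5  0.4  0.8  0.2 -0.3 -0.7 -0.5 -0.4 -0.6
 -0.3 -0.6]
con [ 0.5576 -0.166  -0.0064] 2.691487591753983 [-0.3  0.1  0.8  0.2  0.2  1.1  0.4  1.1 -0.4 -0.8 -0.4 -0.7 -0.6 -0.1
 -0.3 -0.4]
grip [ 0.5577 -0.1476  0.1012] [[-0.0052  1.      0.0037]
 [-0.8191 -0.0064  0.5736]
 [ 0.5736 -0.      0.8192]]
[[320.5687 117.83  ]
 [343.2388 227.1423]]
shift tool (units of 100mm) [-0.473  1.153  0.098] turn units [0.0004 0.0001 0.0002] rows shift 2.998111661582857 rows turn 0.011515058966853698
shift in final axes [-0.473  1.153  0.096]
```

Free fit and constrained fit agree to about 1 mm, and the tilt comes out at 34.4° against the 35° given. Approaching the grip now.

Call:
play_rows --pt "0.5 -0.16 0.06 0.032 0 0 0" --pt "0.5 -0.16 0.06 0.032 0 0 0" --pt "0.5 -0.153 0.06 0.032 0 0 0" --pt "0.5 0 0.2 0 0 0 0" --pt "0.5 0 0.25 0 0 0 0" --pt "0.5 0 0.25 0 0 0 0" --pt "0.5 0 0.15 0 0 0 0" --pt "0.5 0 0.09 0 0 0 0" --pt "0.5 0 0 0 0 0 0" --pt "0.5 0 0 0 0 0 0"

```text
time: 5.78
position: [0.5579, -0.1421, 0.1094]
tool_rot: [0.888, -0.001, 0.001, -0.461]
ft_force: [-0.0, 0.4, 0.7]
grip_width: 0.0436
```

Run:
```python
from h import *
np.set_printoptions(precision=4,suppress=True)
d=np.load('car.npz'); o,Mc=d['o'],d['R']
ob=robot.get_obs(); p=ob['position']; y=R.from_quat(ob['tool_rot']).as_matrix()[:,1]
print('grasp pt in carrier frame mm',Mc.T@(p+.006*y-o)*1000,ob['ft_force'],ob['grip_width'])
snap('wrist','pics/w4.png');snap('scene','pics/s4.png');crop('pics/s4.png',170,180,370,380,4,'pics/s4c.png')
```

```text
grasp pt in carrier frame mm [ 0.1629  0.1633 35.8416] [-0.0055  0.4463  0.6786] 0.04361059135530253
```

View pics/w4.png

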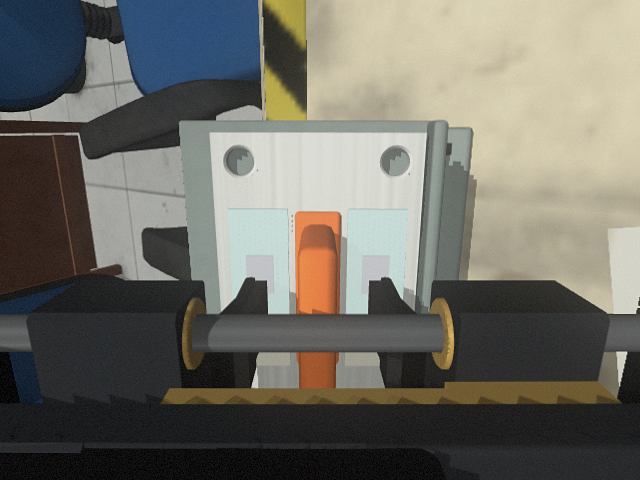

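View pics/s4.png

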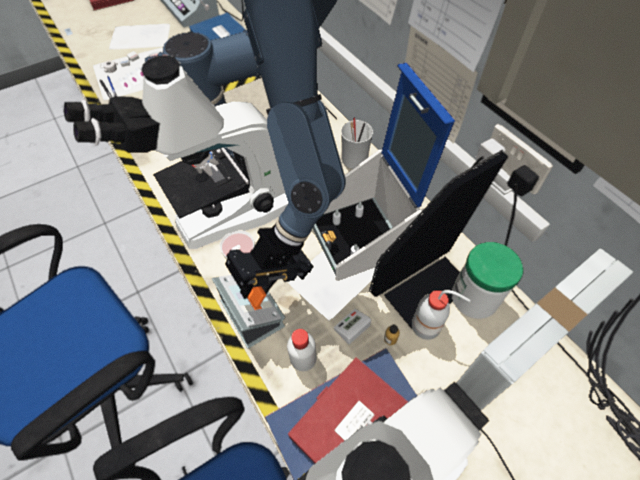

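The bar sits centred between the jaws (orange at column 318), and the scene view shows the door fully upright. Closing the jaws.

Call:
play_rows --grip_force 35 --pt "0 0 0 0 0 0 0" --pt "0 0 0 0 0 0 0" --pt "0 0 0 0 0 0 0" --pt "0 0 0 0 0 0 0" --pt "0 0 0 0 0 0 0" --pt "0 0 0 0 0 0 0" --pt "0 0 0 0 0 0 0" --pt "0 0 0 0 0 0 0" --pt "0 0 -0.02 0 0 0 0" --pt "0 0 -0.1 0 0 0 0" --pt "0 0 -0.2 0 0 0 0" --pt "0 0 -0.3 0 0 0 0"

```text
time: 6.88
position: [0.5559, -0.1061, 0.1585]
tool_rot: [0.887, -0.003, -0.002, -0.461]
ft_force: [0.2, -0.8, -2.3]
grip_width: 0.0135
```

Call:
play_rows --pt "0 0 -0.3 0 0 0 0" --pt "0 0 -0.3 0 0 0 0" --pt "0 0 -0.3 0 0 0 0" --pt "0 0 0 0 0 0 0"

```text
time: 7.22
position: [0.5603, -0.0512, 0.2385]
tool_rot: [0.887, 0.003, 0.004, -0.461]
ft_force: [0.2, -0.6, -1.8]
grip_width: 0.0139
```

Run:
```python
from h import *
np.set_printoptions(precision=4,suppress=True)
o=robot.get_obs(); print(o['time'],o['position'],o['grip_width'],o['ft_force'],R.from_quat(o['tool_rot']).as_matrix())
W=snap('wrist','pics/w5.png');np.savez('w5.npz',*W)
T=cam('top');S=snap('scene','pics/s5.png')
crop('pics/s5.png',280,130,460,310,4,'pics/s5c.png')
```

```text
7.2167 [ 0.5603 -0.0512  0.2385] 0.013921812439568962 [ 0.2348 -0.6034 -1.7735] [[ 1.      0.0084  0.0039]
 [ 0.0016 -0.5749  0.8182]
 [ 0.0092 -0.8182 -0.5749]]
```

View pics/w5.png

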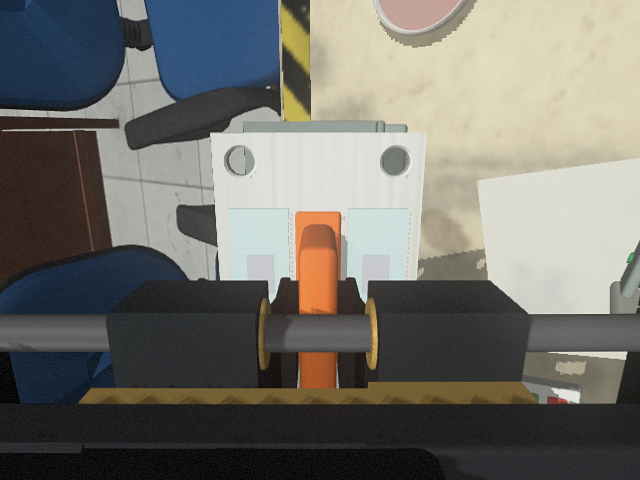

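View pics/s5c.png

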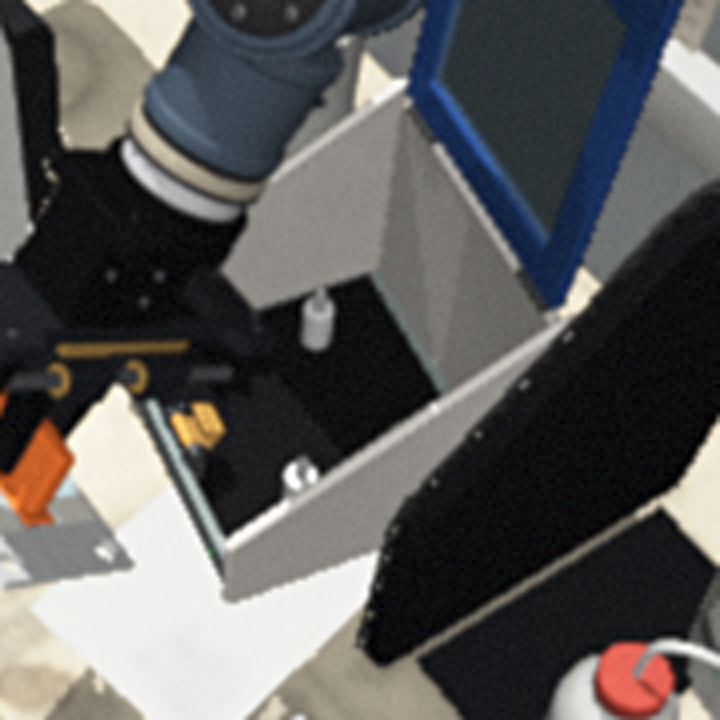

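The grip is holding (13.9 mm wide, holes still at (238,160) and (396,160), so nothing slipped). Next I check the gripper body's clearance and the chamber model by overlaying both.

Run:
```python
from h import *
np.set_printoptions(precision=4,suppress=True)
o=robot.get_obs(); Rt=R.from_quat(o['tool_rot']); p=o['position']; S=cam('scene')
im=cv2.imread('pics/s5.png')
k=4; x0,y0=230,130
im=cv2.resize(im[y0:y0+150,x0:x0+200],None,fx=k,fy=k,interpolation=cv2.INTER_CUBIC)
def line(A,B,col):
    q=proj(S,np.array([A,B])); q=((q-[x0,y0])*k).astype(int); cv2.line(im,tuple(map(int,q[0])),tuple(map(int,q[1])),col,1)
for yy,col in [(-.045,(0,255,0)),(-.12,(0,255,255))]:
    c=[Rt.apply([sx*.0375,yy,sz*.095])+p for sx,sz in [(1,1),(1,-1),(-1,-1),(-1,1)]]
    for i in range(4): line(c[i],c[(i+1)%4],col)
Rz=R.from_euler('z',1.381); H=np.array([.5341,.2591,.185])
line(H+Rz.apply([0,-.0935,0]),H+Rz.apply([0,.0935,0]),(0,0,255))
pc=H+Rz.apply([-.1,0,-.137])
for sx in(1,-1):
  for sy in (1,-1):
    b=pc+Rz.apply([sx*.033,sy*.058,0]); line(b,b+[0,0,.022],(255,0,255)); line(b-[0,0,.04],b,(255,255,0))
cv2.imwrite('pics/ov5.png',im)
```

```text
(no output)
```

View pics/ov5.png

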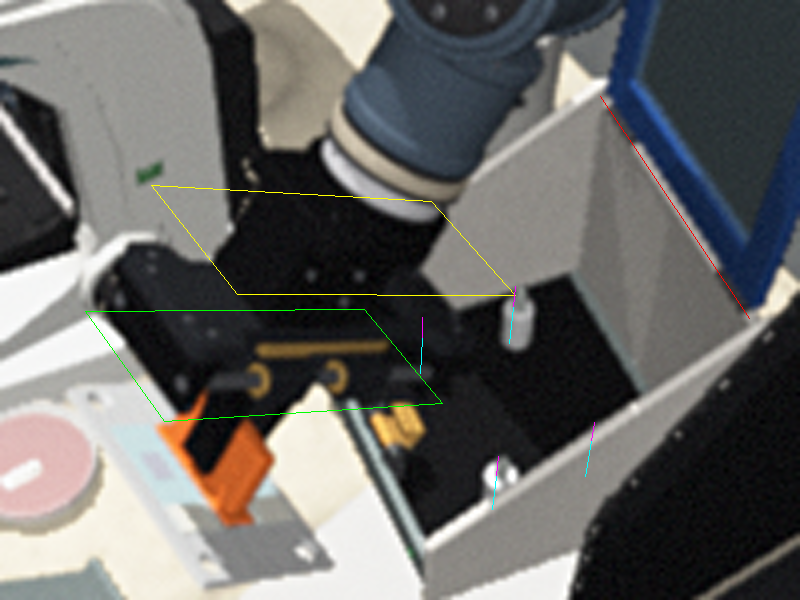

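The overlay matches to a couple of pixels. Next I level the carrier, align it in yaw, and look at the posts past its edge.

Run:
```python
from h import *
np.set_printoptions(precision=4,suppress=True)
z=np.array([np.cos(1.381),np.sin(1.381),0]);y=np.array([0,0,-1.]);R1=R.from_matrix(np.c_[np.cross(y,z),y,z])
plan([.56,0,.30],R1); print(R1.as_matrix())
```

```text
shift tool (units of 100mm) [ 0.021 -0.844  0.059] turn units [0.1944 0.0581 0.0189] rows shift 2.0287610346597087 rows turn 5.12243237963576
shift in final axes [-0.081 -0.657  0.527]
[[ 0.982   0.      0.1887]
 [-0.1887  0.      0.982 ]
 [ 0.     -1.      0.    ]]
```

Call:
play_rows --pt "0 0.005 -0.2 0.015 0 0 0" --pt "0 0.005 -0.22 0.015 0 0 0" --pt "0 0.005 -0.22 0.015 0 0 0" --pt "0 0.005 -0.2 0.015 0 0 0" --pt "0 0 0 0 0.0243 0.0073 0.0024" --pt "0 0 0 0 0.0243 0.0073 0.0024" --pt "0 0 0 0 0.0243 0.0073 0.0024" --pt "0 0 0 0 0.0243 0.0073 0.0024" --pt "0 0 0 0 0.0243 0.0073 0.0024" --pt "0 0 0 0 0.0243 0.0073 0.0024" --pt "0 0 0 0 0.0243 0.0073 0.0024" --pt "0 0 0 0 0.0243 0.0073 0.0024"

```text
time: 8.32
position: [0.5587, -0.002, 0.2968]
tool_rot: [-0.703, 0.071, -0.066, 0.705]
ft_force: [-0.1, -0.8, -2.9]
grip_width: 0.0139
```

Call:
play_rows --pt "0 0 0 0 0 0 0" --pt "0 0 0 0 0 0 0"

```text
time: 8.48
position: [0.5588, -0.0028, 0.297]
tool_rot: [0.705, -0.071, 0.067, -0.703]
ft_force: [-0.1, 0.4, -3.0]
grip_width: 0.0137
```

Run:
```python
from h import *
np.set_printoptions(precision=4,suppress=True)
o=robot.get_obs(); print(o['time'],o['position'],o['grip_width'],o['ft_force'],R.from_quat(o['tool_rot']).as_matrix(),o['q'])
W=snap('wrist','pics/w6.png');np.savez('w6.npz',*W,o['position'],o['tool_rot'])
snap('top','pics/t6.png');snap('scene','pics/s6.png')
```

```text
8.4833 [ 0.5588 -0.0028  0.297 ] 0.01372145019762179 [-0.1377  0.4478 -2.9667] [[ 0.981  -0.0068  0.1938]
 [-0.1938 -0.0018  0.981 ]
 [-0.0063 -1.     -0.0031]] [-0.2033  0.3852  1.5362 -0.0033  1.2265 -1.5779]
```

View pics/w6.png

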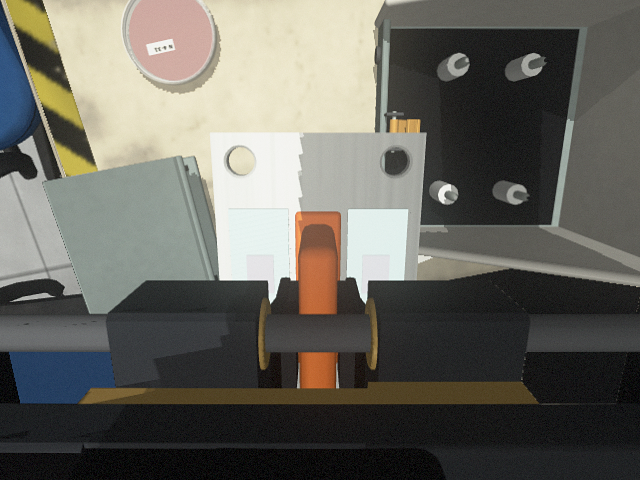

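View pics/t6.png

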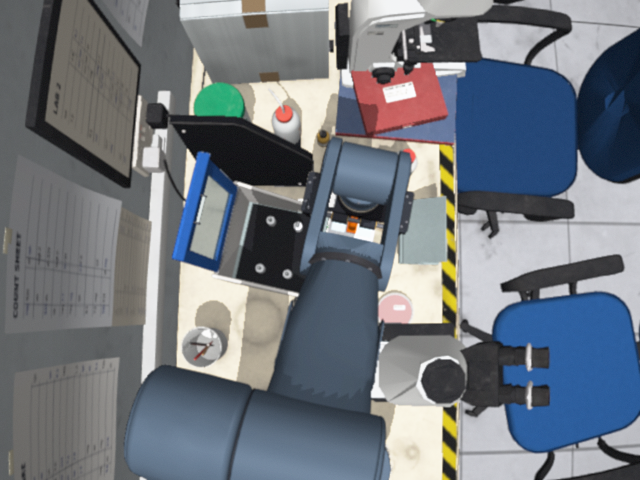

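All four posts are visible in the wrist view (about (456,65), (529,65), (445,193), (514,194)) and in the top view. I enlarge both for exact pins and shoulders.

Run:
```python
from h import *
crop('pics/w6.png',420,40,580,220,5,'pics/a.png')
crop('pics/t6.png',240,200,320,290,7,'pics/b.png')
a=cv2.imread('pics/a.png')[:560]; cv2.imwrite('pics/a6.png',cv2.resize(cv2.imread('pics/a.png'),None,fx=.66,fy=.66)) 
crop('pics/w6.png',430,45,560,90,6,'pics/a1.png'); crop('pics/w6.png',420,170,550,215,6,'pics/a2.png')
v=np.vstack([cv2.imread('pics/a1.png'),cv2.imread('pics/a2.png')]); cv2.imwrite('pics/a12.png',v)
```

```text
(no output)
```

View pics/a12.png

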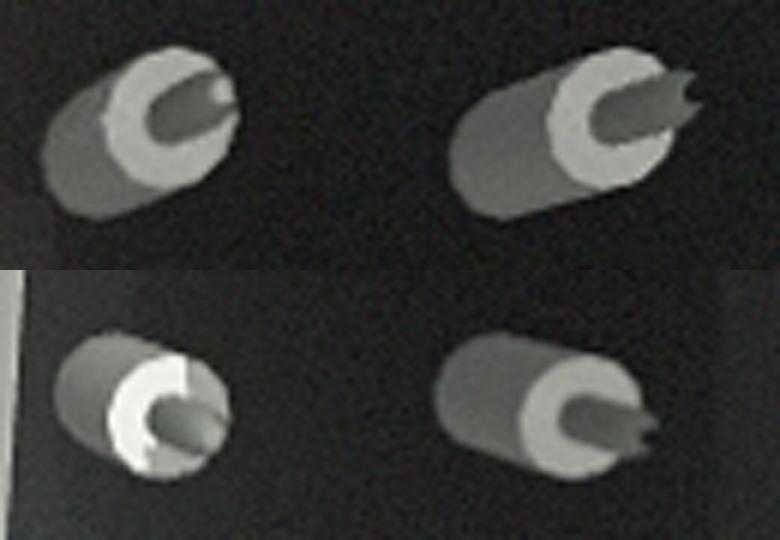

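View pics/b.png

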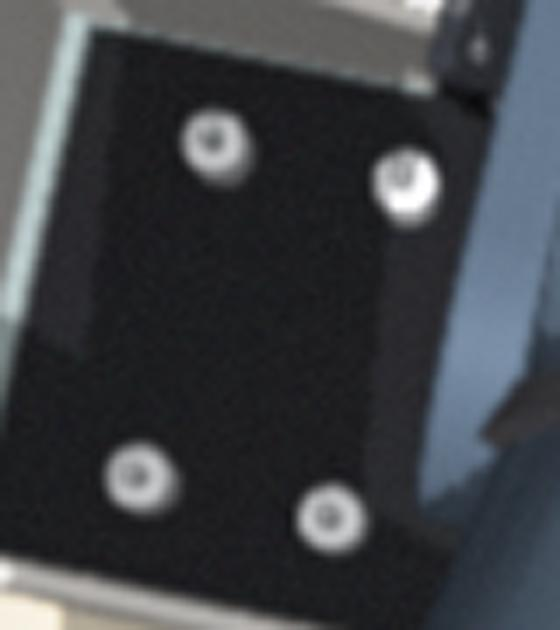

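```bash
python3 - <<'E'
from h import *
np.set_printoptions(precision=4,suppress=True)
d=np.load('w6.npz'); W=[d[k] for k in d.files][:4]; pos=d['arr_4']; Rt=R.from_quat(d['arr_5'])
T=cam('top')
# order: (front,+y)(back,+y)(front,-y)(back,-y); chamber +y = world -x (robot side)
wp=np.array([(458.7,64.7),(532,64.7),(448.25,194.25),(516.8,194.4)])
tp=np.array([(287.3,274),(259.7,268.1),(298.1,226.3),(270.6,220.6)])
P=np.array([(-.033,.058,0),(.033,.058,0),(-.033,-.058,0),(.033,-.058,0)])
def fit(obs,free=False):
    def f(q):
        X=R.from_euler('z',q[2]).apply(P)+[q[0],q[1],q[3] if free else .048]
        return np.concatenate([(proj(C,X)-p).ravel() for C,p in obs])
    r=least_squares(f,[.515,.16,1.38]+([.048] if free else [])); print(r.x,r.cost,f(r.x).round(1)); return r.x
fit([(W,wp)]);fit([(W,wp)],1);fit([(T,tp)]);fit([(T,tp)],1);fit([(W,wp),(T,tp)])
# carrier as seen in wrist: holes top surf
for q in [(238.5,160),(396,160)]:
    X=atz(W,q,pos[2]-.006-.0358+.006); print('hole',X, Rt.inv().apply(X-pos)*1000)
E
python3 -c "
from h import *
crop('pics/w6.png',200,120,440,220,3,'pics/c6.png')"
```

```text
[0.5184 0.1653 1.3767] 0.42065500895202823 [-0.4 -0.3  0.5 -0.2 -0.1  0.4  0.1  0.2]
[0.5185 0.1661 1.3765 0.0459] 0.08508536641965996 [-0.2  0.   0.3  0.1  0.1  0.  -0.1 -0.2]
[0.5169 0.1616 1.3738] 0.09194595315937916 [-0.1  0.2  0.   0.2 -0.1 -0.2  0.2 -0.2]
[0.5174 0.162  1.3738 0.043 ] 0.06776755802303372 [-0.1  0.1  0.1  0.1 -0.2 -0.1  0.2 -0.1]
[0.5181 0.1648 1.376 ] 5.467080918339348 [-1.  -0.5 -0.  -0.4 -0.7  0.3 -0.5  0.1 -1.4 -0.4 -1.3 -0.4 -1.5 -0.7
 -1.2 -0.7]
hole [ 0.4943 -0.0242  0.2612] [-58.8512  36.2765 -33.4005]
hole [0.5072 0.0405 0.2612] [-58.7978  36.0725  32.6036]
```

View pics/c6.png

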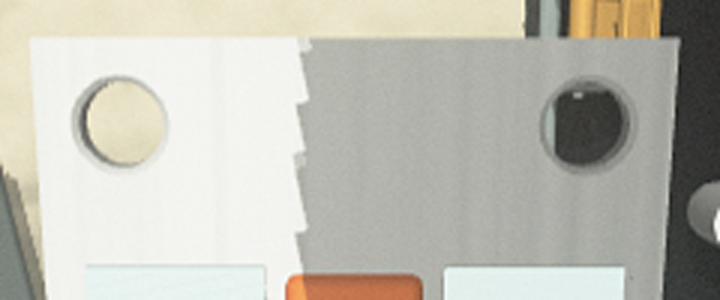

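Run:
```python
from h import *
crop('pics/t6.png',165,140,325,290,5,'pics/b2.png')
```

```text
(no output)
```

View pics/b2.png

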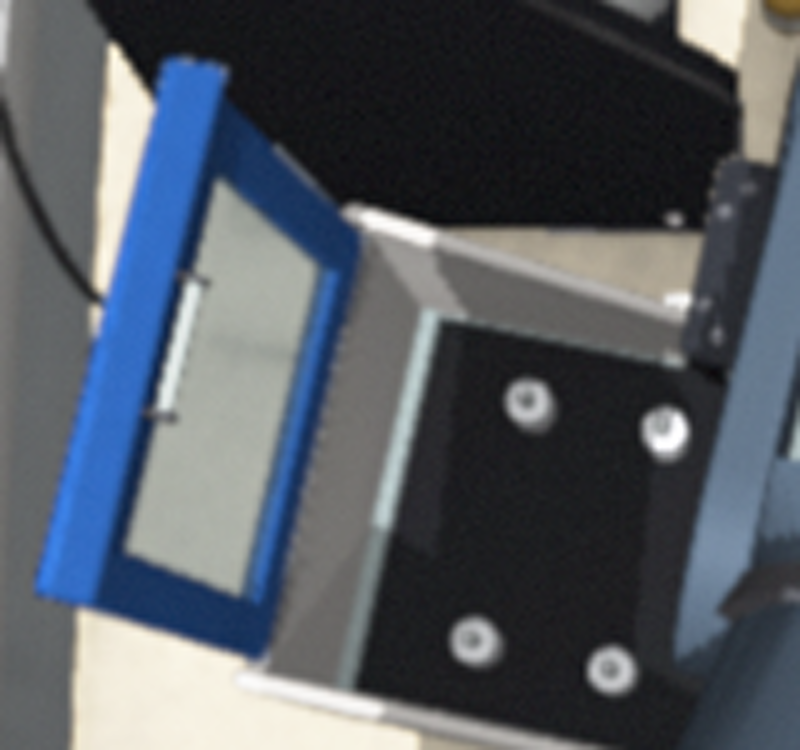

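Run:
```python
from h import *
crop('pics/s6.png',310,50,470,290,2.5,'pics/s6c.png')
```

```text
(no output)
```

View pics/s6c.png

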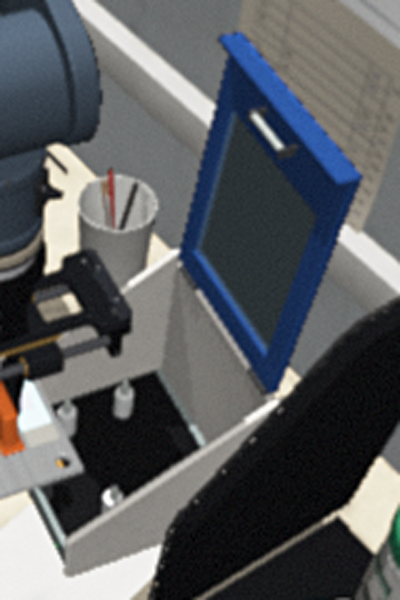

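Run:
```python
from h import *
np.set_printoptions(precision=4,suppress=True)
T=cam('top'); c=np.array([.5169,.1616,0]); u=np.array([np.cos(1.3745),np.sin(1.3745),0])
for z in (.18,.185,.19):
  print(z,[((atz(T,q,z)-c)@u*1000).round(1) for q in [(236.6,188),(227.6,229.5),(218.6,271)]])
# back wall inner top edge? glass strip bottom line
print([((atz(T,q,z)-c)@u*1000).round(1) for z in(.004,.02) for q in [(165+433/5,140+310/5),(165+345/5,140+690/5)]])
```

```text
0.18 [np.float64(102.6), np.float64(100.4), np.float64(98.7)]
0.185 [np.float64(101.5), np.float64(99.4), np.float64(97.6)]
0.19 [np.float64(100.5), np.float64(98.3), np.float64(96.5)]
[np.float64(95.5), np.float64(94.9), np.float64(92.6), np.float64(92.1)]
```

The door face and back wall lie about 96–99 mm behind the posts' middle, and the gripper body's half-length is 95 mm. To keep clear I will lean the tool about 3.5° towards the chamber front for the placing.

```bash
cat >> h.py <<'E'
YAW=1.376
def tgt(cx,cy,zu,lean=3.5,yaw=YAW,h=.0418):
    z=np.array([np.cos(yaw),np.sin(yaw),0]);y=np.array([0,0,-1.])
    R1=R.from_matrix(np.c_[np.cross(y,z),y,z])*R.from_euler('x',np.radians(lean))
    return np.array([cx,cy,zu])-h*R1.as_matrix()[:,1],R1
E
python3 - <<'E'
from h import *
np.set_printoptions(precision=4,suppress=True)
p,Rr=tgt(.518,.1645,.235); plan(p,Rr); print(p,Rr.as_matrix())
p,Rr=tgt(.518,.1645,.095); print(p)
E
```

```text
shift tool (units of 100mm) [-0.72   0.211  1.518] turn units [ 0.0201  0.001  -0.0014] rows shift 4.060272005543412 rows turn 0.5080006515150222
shift in final axes [-0.726  0.303  1.499]
[0.5175 0.162  0.2767] [[ 0.9811  0.0118  0.1932]
 [-0.1936  0.0599  0.9793]
 [ 0.     -0.9981  0.061 ]]
[0.5175 0.162  0.1367]
```

Call:
play_rows --pt "0 0 0 0 0.01 0.0005 -0.0007" --pt "0 0 0 0 0.0101 0.0005 -0.0007" --pt "0 -0.121 0.05 0.25 0 0 0" --pt "0 -0.121 0.05 0.25 0 0 0" --pt "0 -0.121 0.05 0.25 0 0 0" --pt "0 -0.121 0.05 0.25 0 0 0" --pt "0 -0.121 0.05 0.25 0 0 0" --pt "0 -0.121 0.053 0.249 0 0 0" --pt "0 0 0 0 0 0 0" --pt "0 0 0 0 0 0 0"

```text
time: 9.47
position: [0.517, 0.1637, 0.2773]
tool_rot: [-0.682, 0.065, -0.07, 0.725]
ft_force: [-0.1, -0.4, -1.9]
grip_width: 0.0138
```

Run:
```python
from h import *
np.set_printoptions(precision=4,suppress=True)
o=robot.get_obs(); print(o['time'],o['position'],o['grip_width'],o['ft_force'],R.from_quat(o['tool_rot']).as_matrix())
W=snap('wrist','pics/w7.png');np.savez('w7.npz',*W,o['position'],o['tool_rot'])
snap('scene','pics/s7.png')
p,Rr=tgt(.518,.1645,.115); plan(p,Rr)
```

```text
9.4667 [0.517  0.1637 0.2773] 0.013815328554440762 [-0.1001 -0.393  -1.933 ] [[ 0.9819  0.0128  0.1889]
 [-0.1893  0.0594  0.9801]
 [ 0.0013 -0.9982  0.0607]]
shift tool (units of 100mm) [-0.012  1.208 -0.075] turn units [-0.      0.0003  0.0009] rows shift 2.9020378258568003 rows turn 0.023618730726471443
shift in final axes [-0.008  1.208 -0.075]
```

View pics/w7.png

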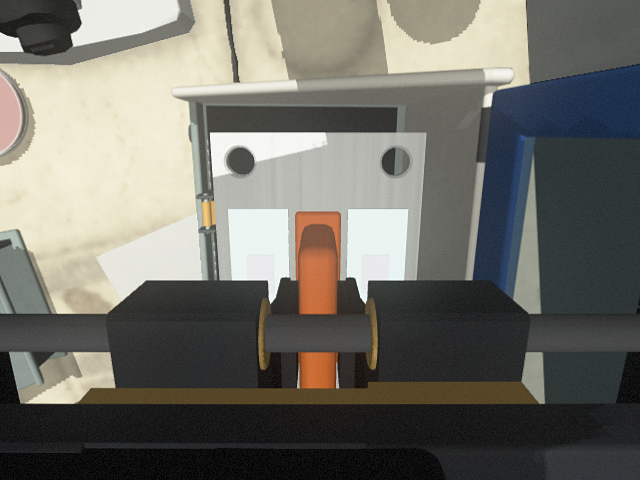

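View pics/s7.png

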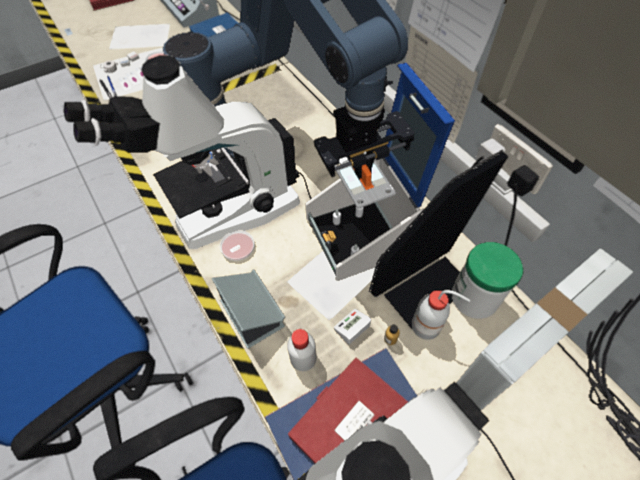

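Call:
play_rows --pt "0 0 0.2 -0.015 0 0 0" --pt "0 0 0.2 -0.015 0 0 0" --pt "0 -0.005 0.2 -0.015 0 0 0" --pt "0 -0.005 0.2 -0.01 0 0 0" --pt "0 0 0.2 -0.01 0 0 0" --pt "0 0 0.15 -0.01 0 0 0" --pt "0 0 0.06 0 0 0 0" --pt "0 0 0 0 0 0 0" --pt "0 0 0 0 0 0 0"

```text
time: 10.32
position: [0.5183, 0.1613, 0.1568]
tool_rot: [-0.682, 0.066, -0.072, 0.725]
ft_force: [0.0, -0.8, -2.4]
grip_width: 0.0143
```

Run:
```python
from h import *
np.set_printoptions(precision=4,suppress=True)
o=robot.get_obs(); print(o['time'],o['position'],o['grip_width'],o['ft_force'],R.from_quat(o['tool_rot']).as_matrix())
W=snap('wrist','pics/w8.png');np.savez('w8.npz',*W,o['position'],o['tool_rot'])
snap('scene','pics/s8.png'); crop('pics/w8.png',160,110,460,220,2.6,'pics/w8c.png');crop('pics/s8.png',300,100,450,280,3.3,'pics/s8c.png')
p,Rr=tgt(.518,.1645,.075); plan(p,Rr)
```

```text
10.3167 [0.5183 0.1613 0.1568] 0.014334140742871732 [ 0.0243 -0.7891 -2.4199] [[ 0.9808  0.015   0.1946]
 [-0.1952  0.0604  0.9789]
 [ 0.0029 -0.9981  0.0622]]
shift tool (units of 100mm) [-0.014  0.408 -0.025] turn units [-0.0005 -0.0003  0.0015] rows shift 0.9814391897166104 rows turn 0.04106540824555813
shift in final axes [-0.012  0.408 -0.024]
```

View pics/w8c.png

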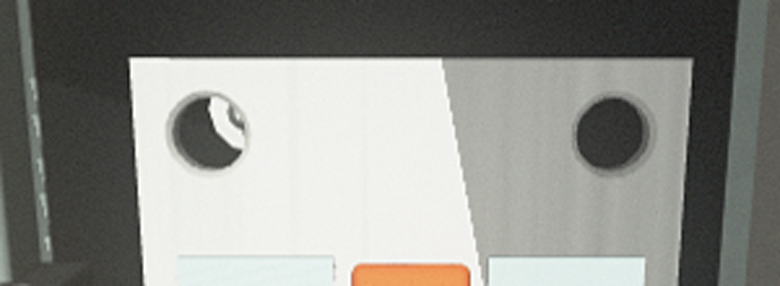

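View pics/s8c.png

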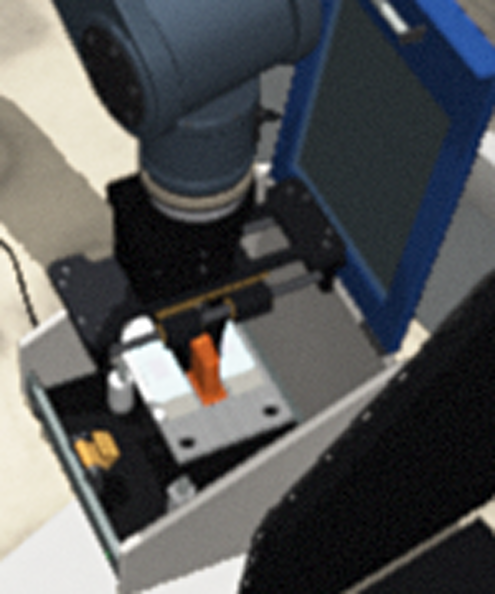

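Run:
```python
from h import *
np.set_printoptions(precision=4,suppress=True)
d=np.load('w8.npz'); W=[d[k] for k in d.files][:4]; pos=d['arr_4']; Rt=R.from_quat(d['arr_5'])
im=cv2.imread('pics/w8.png')[110:220,160:460]; k=2.6; k=5
im=im[10:70,30:280]; im=cv2.resize(im,None,fx=3.1,fy=3.1,interpolation=cv2.INTER_CUBIC)
th=np.linspace(0,2*np.pi,40)
def circ(c,r,Rm,col):
    X=np.array(c)+Rm.apply(np.c_[r*np.cos(th),r*np.sin(th),0*th]); q=((proj(W,X)-[190,120])*3.1).astype(np.int32); cv2.polylines(im,[q.reshape(-1,1,2)],True,col,1)
I=R.identity()
for (cx,cy),cols in [((.518,.1645),((0,0,255),(0,200,255)))]:
  Rz=R.from_euler('z',1.376)
  for sx in (1,-1):
    b=np.array([cx,cy,.048])+Rz.apply([sx*.033,.058,0]); circ(b,.010,I,cols[0]); circ(b,.004,I,(255,0,0));circ(b+[0,0,.016],.004,I,cols[1])
G=pos+Rt.apply([0,.006,0])
Rc=Rt*R.from_matrix(np.array([[0,1,0],[0,0,-1],[-1,0,0]]).T) # placeholder
for s in (1,-1):
    X=G+Rt.apply([-.058,.0358-.006,s*.033])
    c=X+Rt.apply(np.c_[.006*np.cos(th),0*th,.006*np.sin(th)]); q=((proj(W,c)-[190,120])*3.1).astype(np.int32); cv2.polylines(im,[q.reshape(-1,1,2)],True,(0,255,0),1)
cv2.imwrite('pics/w8o.png',im)
```

```text
(no output)
```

View pics/w8o.png

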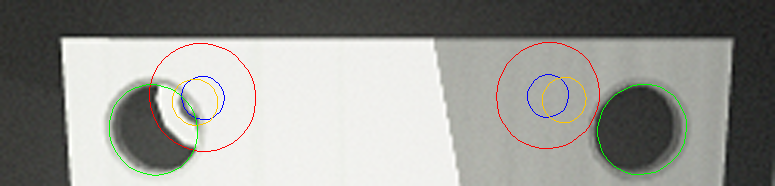

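Call:
play_rows --pt "0 -0.007 0.12 -0.01 0 0 0.0008" --pt "0 -0.007 0.12 -0.01 0 0 0.0007" --pt "0 0 0.1 0 0 0 0" --pt "0 0 0.067 0 0 0 0" --pt "0 0 0 0 0 0 0" --pt "0 0 0 0 0 0 0"

```text
time: 10.92
position: [0.5164, 0.1628, 0.1158]
tool_rot: [-0.681, 0.068, -0.07, 0.725]
ft_force: [0.3, 0.3, -1.9]
grip_width: 0.014
```

```bash
cat > ov.py <<'E'
from h import *
import sys
np.set_printoptions(precision=4,suppress=True)
tag=sys.argv[1]; cx,cy=float(sys.argv[2]),float(sys.argv[3])
o=robot.get_obs(); print(o['time'],o['position'],o['grip_width'],o['ft_force'],R.from_quat(o['tool_rot']).as_matrix())
pos=o['position'];Rt=R.from_quat(o['tool_rot'])
W=snap('wrist',f'pics/w{tag}.png');snap('scene',f'pics/s{tag}.png'); crop(f'pics/s{tag}.png',310,130,450,260,5,f'pics/s{tag}c.png')
im=cv2.imread(f'pics/w{tag}.png')[120:195,190:440]; raw=cv2.resize(im,None,fx=3.1,fy=3.1,interpolation=cv2.INTER_CUBIC); im=raw.copy()
th=np.linspace(0,2*np.pi,40)
def circ(X,col):
    q=((proj(W,X)-[190,120])*3.1).astype(np.int32); cv2.polylines(im,[q.reshape(-1,1,2)],True,col,1)
C=np.c_[np.cos(th),np.sin(th),0*th]
Rz=R.from_euler('z',YAW)
for sx in (1,-1):
    b=np.array([cx,cy,.048])+Rz.apply([sx*.033,.058,0]); circ(b+.01*C,(0,0,255)); circ(b+.004*C,(255,0,0));circ(b+[0,0,.016]+.004*C,(0,200,255))
G=pos+Rt.apply([0,.006,0])
for s in (1,-1):
    circ(G+Rt.apply([-.058,.0298,s*.033])+Rt.apply(.006*C[:,[0,2,1]]),(0,255,0))
cv2.imwrite(f'pics/w{tag}o.png',np.vstack([raw,im]))
Cn=pos+Rt.apply([0,.0418,0]); print('carrier underside centre',Cn)
E
python3 ov.py 9 .518 .165
```

```text
10.9167 [0.5164 0.1628 0.1158] 0.014032911542301853 [ 0.2803  0.2957 -1.9074] [[ 0.981   0.0095  0.1937]
 [-0.1939  0.0615  0.9791]
 [-0.0026 -0.9981  0.0622]]
carrier underside centre [0.5168 0.1653 0.0741]
```

View pics/w9o.png

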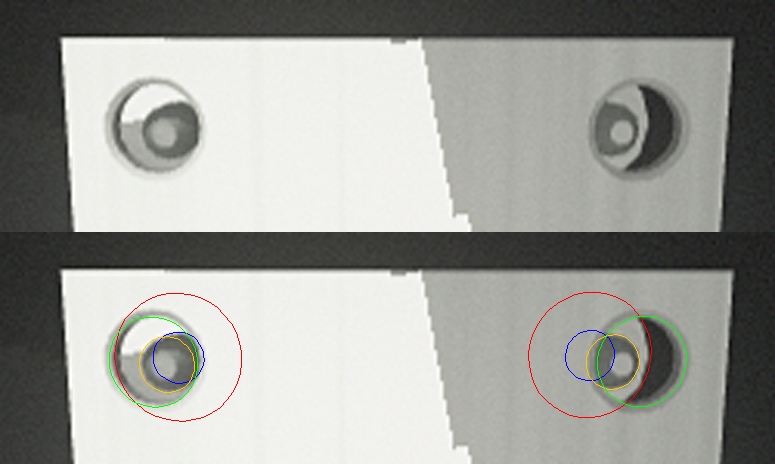

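View pics/s9c.png

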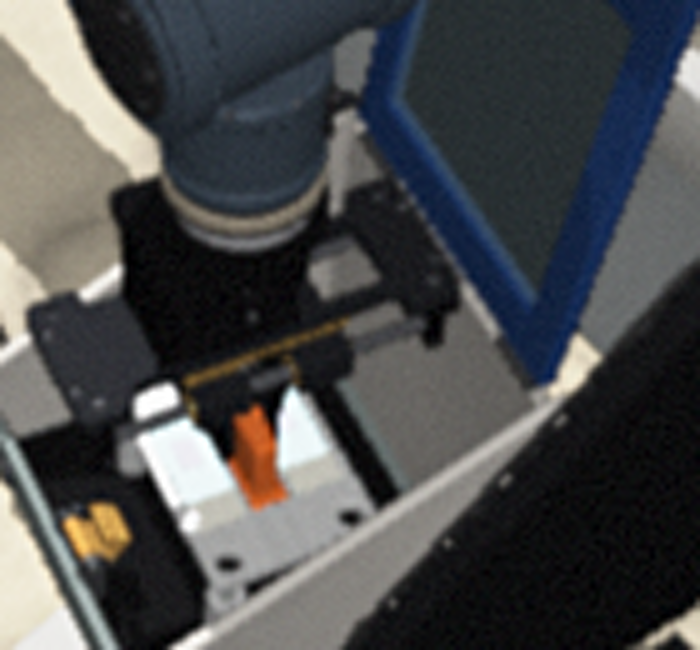

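Run:
```python
from h import *
np.set_printoptions(precision=4,suppress=True)
W=cam('wrist'); Rz=R.from_euler('z',YAW)
pr=[]
for (u,v),sx in [((167,131),-1),((622,131),1)]:
    X=atz(W,(u/3.1+190,v/3.1+120),.070); pr.append(X); print(X, X-Rz.apply([sx*.033,.058,0]))
d=pr[1]-pr[0]; print(np.linalg.norm(d),np.arctan2(d[1],d[0]))
o=robot.get_obs();pos=o['position'];Rt=R.from_quat(o['tool_rot'])
G=pos+Rt.apply([0,.006,0])
for u,v,s in [(153,127,-1),(640,128,1)]:
    # hole centre on plate top plane: intersect
    c,dr=ray(W,(u/3.1+190,v/3.1+120)); n=Rt.as_matrix()[:,1]; p0=G+.0298*n
    X=c+dr*((p0-c)@n)/(dr@n); print('hole in tool from axis mm',Rt.inv().apply(X-G)*1000)
```

```text
[0.4547 0.1446 0.07  ] [0.518  0.1658 0.07  ]
[0.4677 0.2087 0.07  ] [0.5182 0.1651 0.07  ]
0.06540872803631921 1.3703550023951727
hole in tool from axis mm [-58.4432  29.8    -33.0475]
hole in tool from axis mm [-58.2471  29.8     32.6979]
```

Run:
```python
from h import *
np.set_printoptions(precision=4,suppress=True)
for z in (.074,.060): p,Rr=tgt(.5184,.1657,z,yaw=1.375); plan(p,Rr)
```

```text
shift tool (units of 100mm) [0.01  0.006 0.006] turn units [-0.0005  0.0002 -0.0004] rows shift 0.03235917825672838 rows turn 0.016704642844608618
shift in final axes [0.01  0.006 0.006]
shift tool (units of 100mm) [ 0.011  0.146 -0.003] turn units [-0.0005  0.0002 -0.0004] rows shift 0.3509137688428674 rows turn 0.016704642844608618
shift in final axes [ 0.01   0.146 -0.003]
```

Call:
play_rows --pt "0 0.01 0 0.005 0 0 0" --pt "0 0 0.03 -0.002 0 0 0" --pt "0 0 0.03 -0.002 0 0 0" --pt "0 0 0.03 -0.002 0 0 0" --pt "0 0 0.03 -0.001 0 0 0" --pt "0 0 0.026 -0.001 0 0 0" --pt "0 0 0 0 0 0 0"

```text
time: 11.6
position: [0.5168, 0.1631, 0.1004]
tool_rot: [-0.682, 0.068, -0.07, 0.725]
ft_force: [-0.8, 0.2, -2.4]
grip_width: 0.0141
```

```bash
python3 ov.py 10 .5181 .1655
python3 - <<'E'
from h import *
np.set_printoptions(precision=4,suppress=True)
for z in (.052,): p,Rr=tgt(.5184,.1657,z,yaw=1.375); plan(p,Rr)
E
```

```text
11.6 [0.5168 0.1631 0.1004] 0.01407994409418312 [-0.7703  0.1772 -2.4168] [[ 0.981   0.0081  0.1938]
 [-0.1939  0.0614  0.9791]
 [-0.0039 -0.9981  0.0618]]
carrier underside centre [0.5171 0.1657 0.0587]
shift tool (units of 100mm) [ 0.007  0.072 -0.002] turn units [-0.0003  0.0001 -0.001 ] rows shift 0.1732729287176335 rows turn 0.02640361768466358
shift in final axes [ 0.007  0.072 -0.002]
```

View pics/w10o.png

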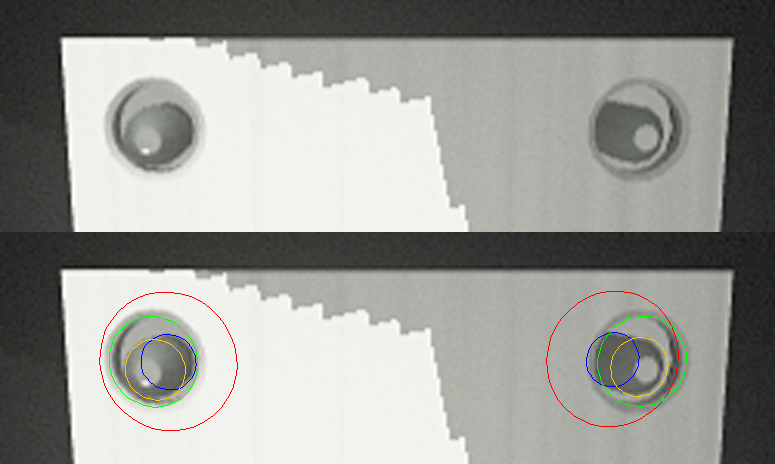

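View pics/s10c.png

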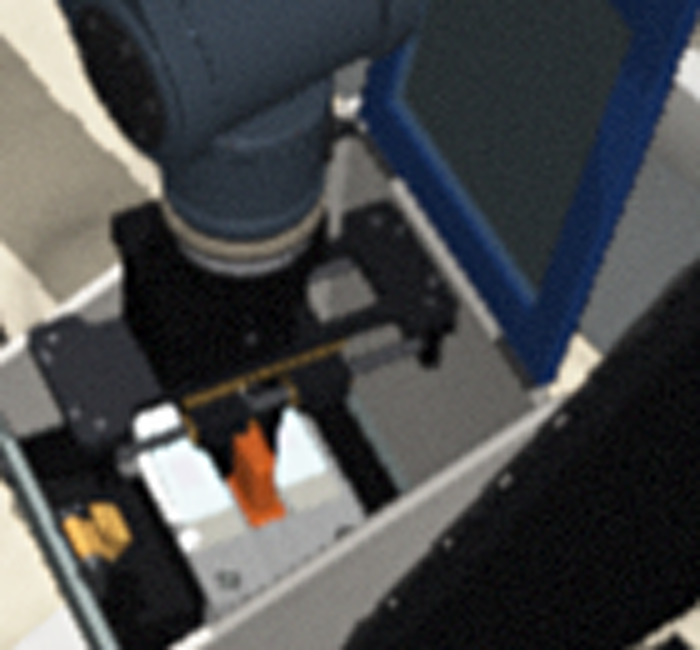

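The pins are entering all the visible holes with no added force, and the body clears the door. Lowering on.

Call:
play_rows --pt "0 0.007 0.015 0 0 0 0" --pt "0 0 0.02 -0.001 0 0 0" --pt "0 0 0.02 -0.001 0 0 0" --pt "0 0 0.015 0 0 0 0" --pt "0 0 0 0 0 0 0" --pt "0 0 0 0 0 0 0"

```text
time: 12.2
position: [0.5179, 0.1632, 0.094]
tool_rot: [-0.681, 0.068, -0.07, 0.725]
ft_force: [0.8, -0.5, -2.1]
grip_width: 0.0139
```

```bash
python3 ov.py 11 .5181 .1655
python3 - <<'E'
from h import *
np.set_printoptions(precision=4,suppress=True)
for l in (3.5,1.5): p,Rr=tgt(.5184,.1657,.0500,yaw=1.375,lean=l); plan(p,Rr)
E
```

```text
12.2 [0.5179 0.1632 0.094 ] 0.01391583537606988 [ 0.7563 -0.5136 -2.0557] [[ 0.981   0.0092  0.1939]
 [-0.194   0.0615  0.9791]
 [-0.0029 -0.9981  0.0621]]
carrier underside centre [0.5183 0.1658 0.0523]
shift tool (units of 100mm) [-0.001  0.025 -0.002] turn units [-0.0004  0.0001 -0.0008] rows shift 0.05956402156238866 rows turn 0.022497921471168084
shift in final axes [-0.001  0.025 -0.002]
shift tool (units of 100mm) [-0.001  0.025  0.013] turn units [-0.0115  0.0001 -0.0008] rows shift 0.06709093187575974 rows turn 0.28933255947049036
shift in final axes [-0.001  0.025  0.013]
```

View pics/s11c.png

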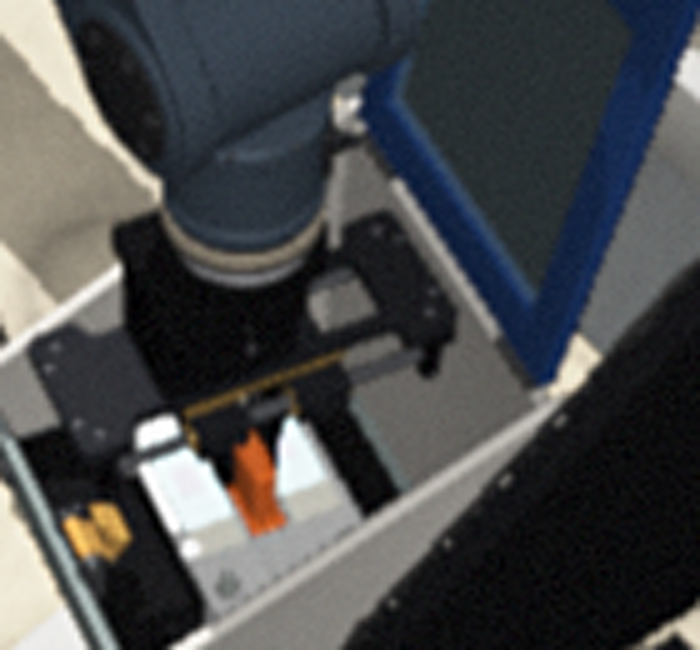

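View pics/w11o.png

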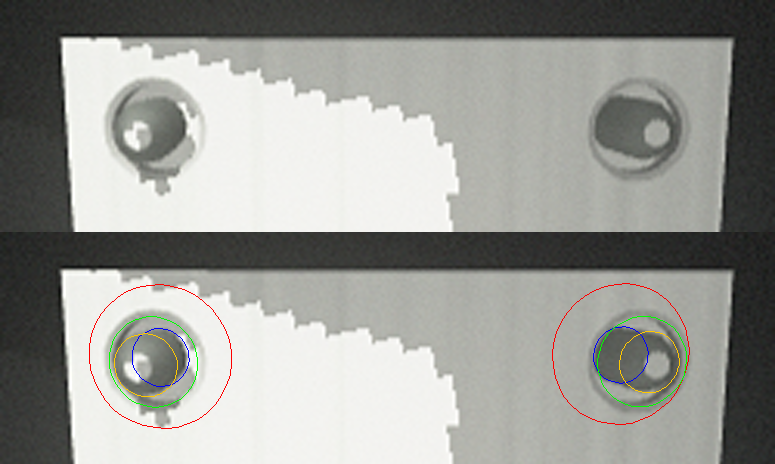

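Call:
play_rows --pt "0 0 0 0.006 -0.0055 0 0" --pt "0 0 0 0.006 -0.0055 0 0" --pt "0 0 0.01 0 0 0 0" --pt "0 0 0.01 0 0 0 0" --pt "0 0 0.01 0 0 0 0" --pt "0 0 0 0 0 0 0" --pt "0 0 0 0 0 0 0"

```text
time: 12.88
position: [0.5182, 0.1646, 0.0916]
tool_rot: [-0.694, 0.069, -0.069, 0.714]
ft_force: [-0.5, 2.2, 2.0]
grip_width: 0.0137
```

```bash
python3 ov.py 12 .5181 .1655
```

```text
12.8833 [0.5182 0.1646 0.0916] 0.013679753189970034 [-0.4992  2.2104  2.0327] [[ 0.9809  0.0032  0.1943]
 [-0.1943  0.0282  0.9805]
 [-0.0023 -0.9996  0.0283]]
carrier underside centre [0.5184 0.1658 0.0498]
```

View pics/s12c.png

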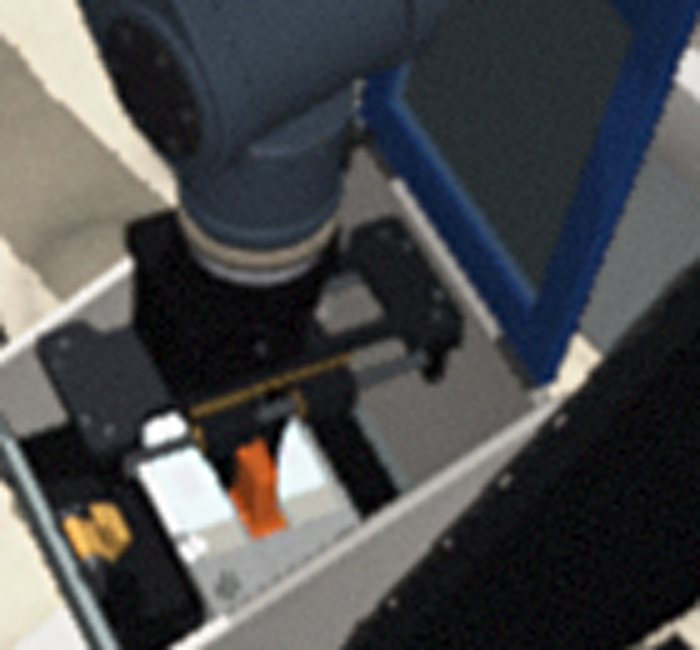

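Contact is felt (+4 N vertical) with the front shoulders carrying. Releasing gently.

Call:
play_rows --pt "0.18 0 0 0 0 0 0" --pt "0.22 0 0 0 0 0 0" --pt "0.28 0 0 0 0 0 0" --pt "0.28 0 0 0 0 0 0" --pt "0.28 0 0 0 0 0 0" --pt "0.28 0 0 0 0 0 0"

```text
time: 13.48
position: [0.5183, 0.1643, 0.0912]
tool_rot: [-0.694, 0.069, -0.069, 0.713]
ft_force: [0.9, 0.6, 0.3]
grip_width: 0.0243
```

```bash
python3 ov.py 13 .5181 .1655
```

```text
13.4833 [0.5183 0.1643 0.0912] 0.024293840184446202 [0.884  0.5835 0.3176] [[ 0.981   0.0029  0.1941]
 [-0.1941  0.0276  0.9806]
 [-0.0025 -0.9996  0.0276]]
carrier underside centre [0.5184 0.1655 0.0494]
```

View pics/s13c.png

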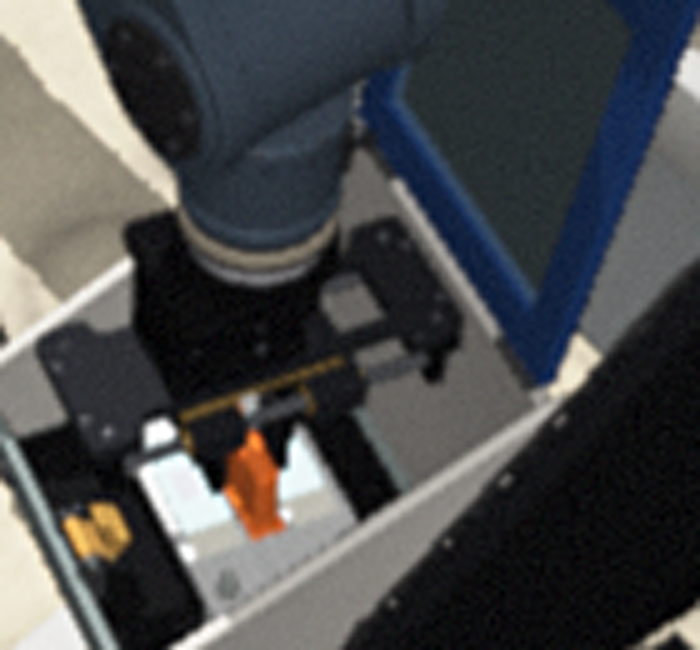

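View pics/w13.png

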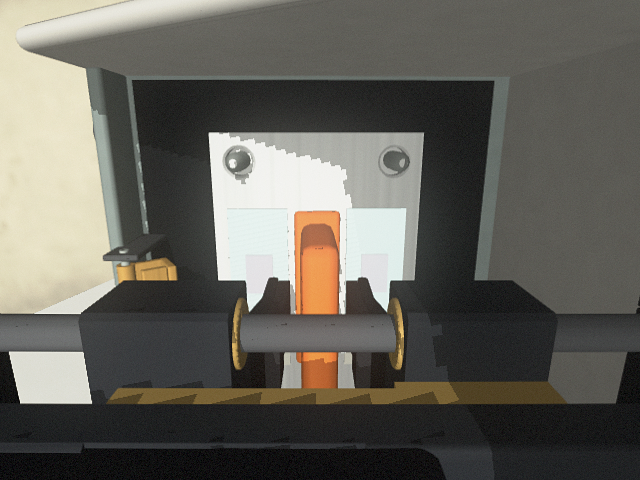

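The jaws are clear of the bar on both sides. Withdrawing straight up.

Call:
play_rows --pt "0.28 0 -0.05 0 0 0 0" --pt "0.28 0 -0.1 0 0 0 0" --pt "0.28 0 -0.15 0 0 0 0" --pt "0.28 0 -0.2 0 0 0 0" --pt "0.28 0 -0.3 0 0 0 0" --pt "0.28 0 -0.3 0 0 0 0" --pt "0.28 0 -0.3 0 0 0 0" --pt "0.28 0 -0.2 -0.2 0 0 0" --pt "0.28 0 -0.2 -0.3 0 0 0" --pt "0.28 0 0 -0.35 0 0 0" --pt "0.28 0 0 -0.35 0 0 0" --pt "0.28 0 0 0 0 0 0"

```text
time: 14.58
position: [0.4936, 0.0372, 0.2692]
tool_rot: [-0.695, 0.07, -0.071, 0.712]
ft_force: [-0.2, 0.1, -0.1]
grip_width: 0.0245
```

Run:
```python
from h import *
np.set_printoptions(precision=4,suppress=True)
o=robot.get_obs(); print(o['time'],o['position'],o['ft_force'])
W=snap('wrist','pics/w14.png');np.savez('w14.npz',*W);snap('scene','pics/s14.png');snap('top','pics/t14.png')
crop('pics/s14.png',300,40,460,290,2.4,'pics/a.png');crop('pics/t14.png',165,140,325,290,2.4*1.4,'pics/b.png')
a,b=cv2.imread('pics/a.png'),cv2.imread('pics/b.png'); h=min(len(a),len(b)); cv2.imwrite('pics/ab14.png',np.hstack([a[-h:] if len(a)>h else a,b[:h]])[:, :800])
```

```text
14.5833 [0.4936 0.0372 0.2692] [-0.242   0.0852 -0.1037]
```

View pics/w14.png

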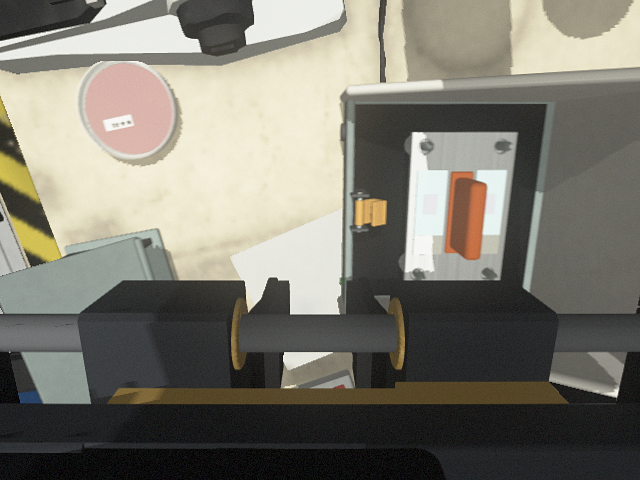

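View pics/s14.png

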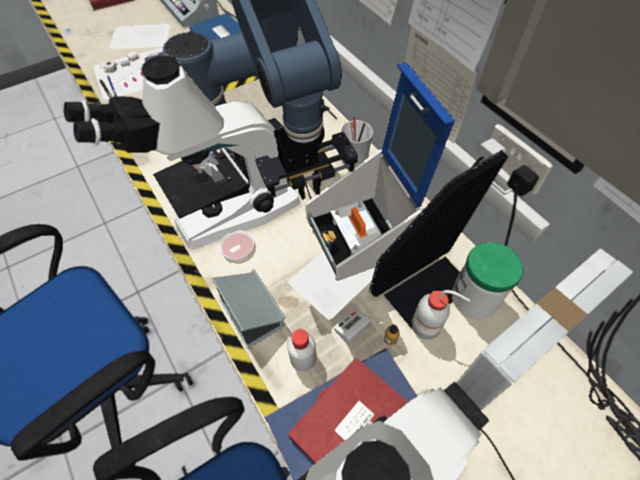

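View pics/ab14.png

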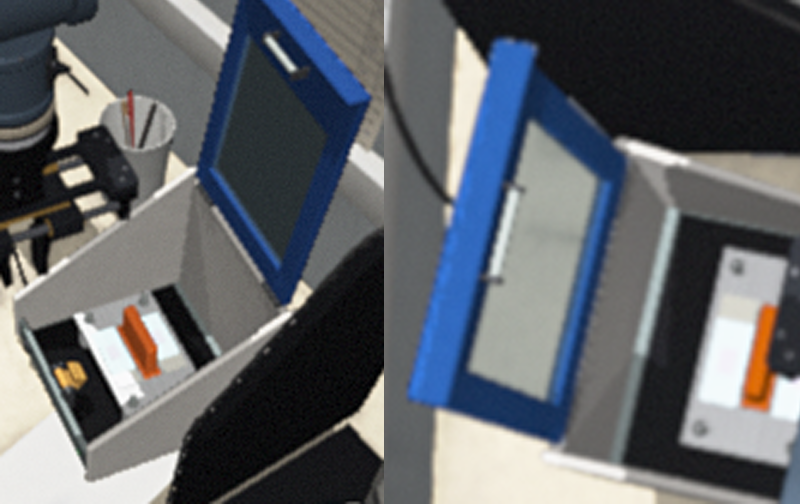

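The carrier lies on the posts with the pins showing in the holes, and the door is upright. A last check on height, level and centring with an enlarged crop.

```bash
python3 -c "
from h import *
crop('pics/w14.png',395,120,535,290,3.5,'pics/w14c.png')"
```

```text
(no output)
```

View pics/w14c.png

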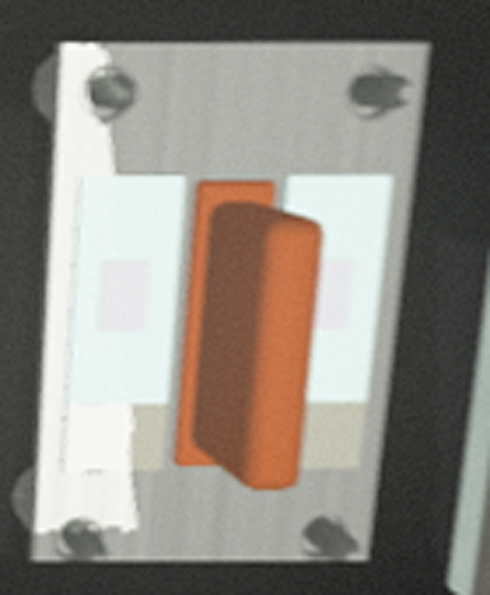

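Run:
```python
from h import *
np.set_printoptions(precision=4,suppress=True)
d=np.load('w14.npz'); W=[d[k] for k in d.files]
px=np.array([(58,42),(432,42),(368,561),(32,561)])/3.5+[395,120]
# chamber axes: image right=+x, image top=+y
P=np.array([(-.045,.07,.006),(.045,.07,.006),(.045,-.07,.006),(-.045,-.07,.006)])
def f(q): return (proj(W,(R.from_euler('z',q[3])*R.from_euler('xy',q[4:6])).apply(P)+q[:3])-px).ravel()
r=least_squares(f,[.518,.165,.048,1.375,0,0]); print(r.x,r.cost)
def g(q): return f(np.r_[q[:2],.048,q[2],0,0])
r=least_squares(g,[.518,.165,1.375]); print(r.x,r.cost,g(r.x).round(1))
S=cam('scene'); print('timer',atz(S,(352,325),.034),'bottle',atz(S,(299,338),.135))
```

```text
[ 0.519   0.1698  0.0371  1.3879  0.0556 -0.1113] 1.7174792493680333
[0.5163 0.1661 1.3751] 25.271394527818885 [ 1.1 -3.  -0.7 -3.3 -0.6  3.1  0.2  4.4]
timer [0.7231 0.0001 0.034 ] bottle [ 0.7193 -0.1335  0.135 ]
```

The lower plate edge at row 280 is cut off by the gripper, which spoils that fit. I move the camera for a clear view.

Call:
play_rows --pt "0.28 0.2 -0.2 -0.1 0 0 0" --pt "0.28 0.2 -0.2 -0.1 0 0 0" --pt "0.28 0.1 -0.1 0 0 0 0" --pt "0.28 0 0 0 0 0 0" --pt "0.28 0 0 0 0 0 0" --pt "0.28 0 0 0 0 0 0" --pt "0.28 0 0 0 0 0 0"

```text
time: 15.32
position: [0.5378, 0.0124, 0.3159]
tool_rot: [-0.694, 0.07, -0.067, 0.714]
ft_force: [-0.6, -0.6, 0.2]
grip_width: 0.0242
```

Run:
```python
from h import *
W=snap('wrist','pics/w15.png');np.savez('w15.npz',*W)
q=proj(W,[.518,.1655,.054])[0].astype(int); print(q)
x0,y0=q[0]-70,q[1]-85; x0,y0=max(x0,0),max(y0,0); print(x0,y0)
crop('pics/w15.png',x0,y0,x0+150,y0+170,3.5,'pics/w15c.png')
```

```text
[459 156]
389 71
```

View pics/w15c.png

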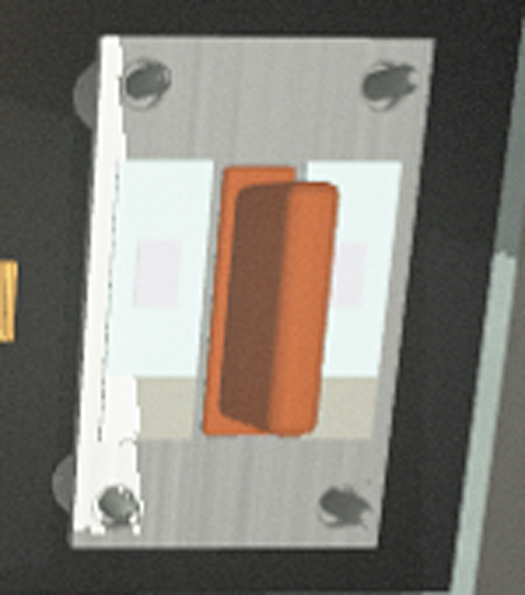

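Run:
```python
from h import *
np.set_printoptions(precision=4,suppress=True)
d=np.load('w15.npz'); W=[d[k] for k in d.files]
px=np.array([(101,37),(435,38),(378,547),(72,546)])/3.5+[389,71]
P=np.array([(-.045,.07,.006),(.045,.07,.006),(.045,-.07,.006),(-.045,-.07,.006)])
def f(q): return (proj(W,(R.from_euler('z',q[3])*R.from_euler('xy',q[4:6])).apply(P)+q[:3])-px).ravel()
r=least_squares(f,[.518,.165,.048,1.375,0,0]); print(r.x,r.cost)
def g(q): return f(np.r_[q[:2],q[3],q[2],0,0])
r=least_squares(g,[.518,.165,1.375,.048]); print(r.x,r.cost,g(r.x).round(1))
def g(q): return f(np.r_[q[:2],.048,q[2],0,0])
r=least_squares(g,[.518,.165,1.375]); print(r.x,r.cost,g(r.x).round(1))
```

```text
[ 0.5189  0.1656  0.0461  1.3748 -0.0049 -0.0287] 0.01736810385694118
[0.5188 0.1652 1.376  0.0473] 0.4332429854793044 [ 0.4 -0.3 -0.3 -0.  -0.3 -0.2  0.2  0.6]
[0.5188 0.1649 1.3761] 0.47898992186106415 [ 0.3 -0.4 -0.2 -0.1 -0.2 -0.1  0.1  0.7]
```

The carrier centre is within 1 mm of the posts' middle, its underside at 47 mm (48 nominal), and a level model fits to 0.7 px. Handing in.

```bash
python3 -c "
from rig import ticket
print(ticket.hand_in())"
```

```text
the job is handed in; nothing more can be done
None
```

I pushed the pad in to the stop (about 19 N), and the door let go and swung fully up. I then took the carrier by its orange grip and lowered it over the four posts. I let go once I felt contact on the shoulders, withdrew clear and handed in. The last move before hand-in ended at 15.3 s.

**Last checks**
- **Position:** the carrier's middle is within about 1 mm of the posts' middle, and its yaw matches the posts'.
- **Height and level:** the underside measured about 47 mm against 48 nominal, and a level plate fits the picture to 0.7 px. The fully free fit gave about 0.03 rad of tilt and 46 mm. I take that as measurement noise, but it is close to the 0.04 rad limit.
- **Door:** it stands upright in both fixed-camera views.
- **Timer, dish, bottle:** they look unmoved in the scene pictures from before and after. I judged this by eye and did not remeasure them.
- **Gripper:** it is clear of everything, with contact force near zero.

**Checks that failed or disagreed**
- The top and wrist cameras differed by about 4 mm on the posts' position. I followed the wrist camera, and the pins then seen in the holes confirmed it.
- My first final fit was unusable because the gripper hid one edge of the plate, so I repeated it from a clear view.

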